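# Fill, cover and pin the started bottle carrier

## Robot

A 6-joint arm with a two-finger parallel gripper is mounted at the origin on the work surface. World frame = base frame: x ahead of the robot, y to its left, z up, the work surface at z = 0. Lengths are in m, angles in degrees, forces in N, time in s.
With the tool pointing down it reaches from about 0.4 to 0.825 m from the base axis. Payload 7 kg.
Tool frame: the origin (TCP) lies midway between the tips of the shut fingers; the grasp point (between the pads) lies 19 mm behind it; y points along the fingers, z is the direction in which the jaws open and shut, and the axes are right-handed (so a half turn about y gives the same grasp; the last joint's range is limited). The gripper opens to 88 mm and grips with 3 to 60 N. Pads are 19 mm wide; open, the fingers measure 130 mm over their backs; the gripper's body (78 mm by 193 mm) begins 47 mm behind the grasp point.
Start: joints at [92.596, 20.546, 0.682, 0, -70.136, -16.507], TCP at [0.162, 0.655, 0.227] pointing down, gripper open.
Joint ranges: [-176.03, 176.03], [-82.01, 121.73], [-58.28, 71.71], [-173.87, 95.51], [-174.79, -0.11], [-173.66, 173.66]. Speed limits (degrees/s): [136.94, 136.94, 172.46, 180, 180, 180].

## Interface

Orientations are given as [roll, pitch, yaw] about the fixed x, y, z axes, in that order (R = Rz(yaw) Ry(pitch) Rx(roll)).
In Python, from plant import ctrl gives the robot as it stands.
- The arm moves only by the tool step_arm, never from a script. Its argument "rows" is a list that holds one entry, the list of rows, each a list of 7 numbers: the gripper command: -1 is shut, 1 is fully open, values between are in proportion, then the shift along the world's x, y, z in cm, then the turn, a rotation vector about the world's x, y, z in degrees. In form: [[[fingers, tx, ty, tz, rx, ry, rz], ...]]. A call has 1 to 12 rows; each row shifts and turns the commanded pose from where the row before left it; what a row does not reach is not made up. A row lasts 1/8 s, in which the tool goes at most 62.5 mm and 10.7 degrees, less where a joint would pass 70% of its speed; a pose out of reach is approached as far as the arm can. A call is refused whole if a number of a shift passes 6.25 or a number of a turn 10.7, either way. A call with a gripper value outside its range is refused whole. The fingers move at their own pace and stop on an object; the grip force is fixed at half the most. Time passes only in rows, so rows that do not move let the fingers close. It gives the time, the measured TCP pose, the force and the opening at its end, in the units of the state.
- ctrl.get_obs(): the state, without advancing time (a new reading comes with each control period).
- ctrl.snapshot(name): name is "side" or "top" or "wrist"; returns the picture (420x560x3 uint8, blue, green, red); there is no depth.
- ctrl.camera_params(name): a dict with "vertical_fov" (degrees; the focal length in pixels is half the picture's height over the tangent of half this angle, whatever the lens; pixels are square), "cx", "cy" (the principal point, pixels), "rvec" (rotation vector, rad) and "tvec" (3), from world to camera coordinates, as OpenCV has them. Camera axes: x right, y down, z forward; pixel columns grow to the right and rows downward; lengths in m; the calibration is good to about 2 mm. A picture is of the moment at which its call begins: read the wrist's pose just before it. camera_params takes no time and is no camera call; for the wrist camera it gives the pose at the moment of the call.
- ctrl.close_job(): hands the job in, once; it reports no verdict.
The state is a dict: "clock": time; "joint_pos": joint angles; "qvel": joint speeds; "tau": joint torques, N m; "tool_pos": TCP position; "orientation": TCP orientation; "force": force on the tool from outside, world axes, zero at the start; "moment": the same for the moment, N m; "opening": finger opening in m.
Only numpy, scipy, OpenCV 4.12 (cv2) and the standard library are available. Lean on these libraries where they do the work, as an engineer would, in place of code of your own. Each camera call takes 0.05 s, during which the arm holds its last target. There are 200 camera calls.

## Task

One of the two bottle carriers has been started: it already holds one amber sample bottle, while the other holds a squat white tub. Stand all the loose amber bottles upright in the started carrier, then lay the cover flat on that carrier with its holes over the holes in the ledges, and lock it with the two pins, one down through the cover and ledge at each end, fully home. Leave the bottle and the tub that are already in the carriers where they are, and leave the other things on the bench alone.

Things in the scene. Friction and masses are not known exactly. Their poses are not given: they have to be found in the camera images.
- bottle1_mid (a point): Amber glass sample bottle, black cap: an upright cylinder 30 mm in diameter (cap, the top 18 mm: 28 mm), 66 mm tall, 60 g. The point is its centre, 33 mm above its foot; z up. Loose on the bench at the start, to be loaded. Three or four of the four are present (an absent one reads None).
- bottle2_mid (a point): Amber glass sample bottle, black cap: an upright cylinder 30 mm in diameter (cap, the top 18 mm: 28 mm), 66 mm tall, 60 g. The point is its centre, 33 mm above its foot; z up. Loose on the bench at the start, to be loaded. Three or four of the four are present (an absent one reads None).
- bottle3_mid (a point): Amber glass sample bottle, black cap: an upright cylinder 30 mm in diameter (cap, the top 18 mm: 28 mm), 66 mm tall, 60 g. The point is its centre, 33 mm above its foot; z up. Loose on the bench at the start, to be loaded. Three or four of the four are present (an absent one reads None).
- bottle4_mid (a point): Amber glass sample bottle, black cap: an upright cylinder 30 mm in diameter (cap, the top 18 mm: 28 mm), 66 mm tall, 60 g. The point is its centre, 33 mm above its foot; z up. Loose on the bench at the start, to be loaded. Three or four of the four are present (an absent one reads None).
- starter_mid (a point): The amber bottle that already stands in one carrier, at one end of its row; same bottle as the loose ones (30 mm in diameter, 66 mm tall). The point is its centre, 33 mm above its foot. The carrier it stands in is the one to fill.
- tub_mid (a point): Squat white plastic tub, 36 mm in diameter, 34 mm tall, standing in the other carrier; the point is its centre, 17 mm above its foot. Leave it.
- loose_tub_mid (a point): A second such squat white tub, 36 mm in diameter, 34 mm tall, loose on the bench among the bottles; the point is its centre. A bystander, leave it.
- carrier_a: Bottle carrier of bare aluminium, fixed to the bench, 276 mm long, 64 mm wide, 92 mm tall, with open sides; origin under its centre, at bench height; x along it, y across, z up. Between end walls (inner faces at x = +-98 mm) lies the row for the bottles. A flat ledge with a hole tops each end wall, with a low fence round it. One carrier holds the starter bottle, the other the tub; which is which varies.
- carrier_a_row (a point): Centre of this carrier's floor, 6 mm above the bench; axes as the carrier's. The floor is 40 mm wide between low rails (48 mm over their outsides, tops 14 mm above the bench) and holds five bottles in a row 39 mm apart: x = -78, -39, 0, 39 and 78 mm from this point.
- carrier_a_hole0 (a point): Mouth of the 15 mm through hole in this carrier's ledge at its -x end, at the ledge's top, 84 mm above the bench, 116 mm from the carrier's middle. The ledge is flat, 8 mm thick, with free air below the hole. A fence 8 mm high stands round its outer end and both sides, leaving a bed 56 mm wide that ends 134 mm from the middle: 3 mm play beside the cover, 4 mm at each end.
- carrier_a_hole1 (a point): Mouth of the 15 mm through hole in this carrier's ledge at its +x end, at the ledge's top, 84 mm above the bench, 116 mm from the carrier's middle. The ledge is flat, 8 mm thick, with free air below the hole. A fence 8 mm high stands round its outer end and both sides, leaving a bed 56 mm wide that ends 134 mm from the middle: 3 mm play beside the cover, 4 mm at each end.
- carrier_b: Bottle carrier of bare aluminium, fixed to the bench, 276 mm long, 64 mm wide, 92 mm tall, with open sides; origin under its centre, at bench height; x along it, y across, z up. Between end walls (inner faces at x = +-98 mm) lies the row for the bottles. A flat ledge with a hole tops each end wall, with a low fence round it. One carrier holds the starter bottle, the other the tub; which is which varies.
- carrier_b_row (a point): Centre of this carrier's floor, 6 mm above the bench; axes as the carrier's. The floor is 40 mm wide between low rails (48 mm over their outsides, tops 14 mm above the bench) and holds five bottles in a row 39 mm apart: x = -78, -39, 0, 39 and 78 mm from this point.
- carrier_b_hole0 (a point): Mouth of the 15 mm through hole in this carrier's ledge at its -x end, at the ledge's top, 84 mm above the bench, 116 mm from the carrier's middle. The ledge is flat, 8 mm thick, with free air below the hole. A fence 8 mm high stands round its outer end and both sides, leaving a bed 56 mm wide that ends 134 mm from the middle: 3 mm play beside the cover, 4 mm at each end.
- carrier_b_hole1 (a point): Mouth of the 15 mm through hole in this carrier's ledge at its +x end, at the ledge's top, 84 mm above the bench, 116 mm from the carrier's middle. The ledge is flat, 8 mm thick, with free air below the hole. A fence 8 mm high stands round its outer end and both sides, leaving a bed 56 mm wide that ends 134 mm from the middle: 3 mm play beside the cover, 4 mm at each end.
- cover_grip (a point): Cover: grey plastic plate 260 x 50 x 6 mm, 130 to 210 g, flat on the bench at the start; 15 mm through holes at x = +-116 mm, y = 0; on its middle an upright black handle block 60 mm long (x), 18 mm wide (y), 36 mm tall. The point is in the handle over the plate's centre, 28 mm above its underside; x along the plate, z up. Fits either way round; rests on both ledges.
- pin1_head (a point): Steel locking pin, 85 mm long, 60 g, upright in the pin stand at the start: black head 18 mm in diameter, 36 mm tall; below it a collar 26 mm wide, 4 mm thick; then a shaft 9 mm in diameter, 45 mm long, tip tapered. The point is on its axis in the head: 16 mm below the top, 24 mm above the collar's underside, 69 mm above the tip. z up. Fits any hole; when home its collar lies on the cover.
- pin2_head (a point): Steel locking pin, 85 mm long, 60 g, upright in the pin stand at the start: black head 18 mm in diameter, 36 mm tall; below it a collar 26 mm wide, 4 mm thick; then a shaft 9 mm in diameter, 45 mm long, tip tapered. The point is on its axis in the head: 16 mm below the top, 24 mm above the collar's underside, 69 mm above the tip. z up. Fits any hole; when home its collar lies on the cover.
- pin_stand: White plastic block 60 x 130 x 55 mm tall, fixed, that holds the two pins upright in holes 50 mm deep, 13 mm in diameter, at y = +-35 mm; origin at the centre of its underside, z up.
- reagent: Bystander: amber reagent bottle with a white cap, 68 mm in diameter, 115 mm tall, beyond the gap between the carriers; origin under its centre.
- jar: Bystander: white jar with a red cap, 64 mm in diameter, 80 mm tall; origin under its centre.
- beaker: Bystander: empty glass beaker, 64 mm in diameter, 80 mm tall; origin under its centre.
- spatula: Bystander: spatula 150 mm long, lying flat between the two carriers, along its own x; origin at its middle.

How it is judged:
By the outcome, as a careful person would: the job done as asked, in the order asked, and still so for the second after the job is handed in, with the robot touching nothing.
Of bottle1, bottle2, bottle3, bottle4 only 3 to 4 are there at a start; the rules pass over those that are not, and their reading is None.
At some moment in a run one of cover may be knocked a few centimetres aside while the robot is not near it.
It also fails if it takes over 184 s, if anything falls off the work surface, if the arm or the gripper's body presses on something with over 40 N, if the wrist force passes 120 N, or if a joint passes its speed limit or range.

## Working session

There is one attempt and no reset: what is moved stays moved. The work goes in short steps, Python scripts to look and compute and a tool call to move; the robot and the scene stay as the last step left them, time stands still between calls to the robot, and variables do not carry over. Pictures are saved under pics/ and viewed, about 12 in all and at most 16, crops included, and the job is handed in when it is done.

Besides the shell and the picture viewer there is one more tool, called after ">>>" as name([rows], argument=value, ...), one row to a line, values as JSON. step_arm: Moves the arm, as the interface text tells. Its arguments: {"type":"object","properties":{"rows":{"type":"array"}},"required":["rows"]}

```bash
ls; mkdir -p pics
cat > h.py <<'E'
from plant import ctrl
import numpy as np, cv2
def cam(n):
    p=ctrl.camera_params(n); f=210/np.tan(np.radians(p["vertical_fov"])/2)
    K=np.array([[f,0,p["cx"]],[0,f,p["cy"]],[0,0,1]]); R=cv2.Rodrigues(np.array(p["rvec"],float))[0]
    return K,R,np.array(p["tvec"],float).ravel()
def ray(c,uv):
    K,R,t=c; d=R.T@np.linalg.inv(K)@np.array([uv[0],uv[1],1.]); return -R.T@t,d/np.linalg.norm(d)
def atz(c,uv,z):
    o,d=ray(c,uv); return o+d*(z-o[2])/d[2]
def proj(c,X):
    K,R,t=c; x=K@(R@np.array(X,float)+t); return x[:2]/x[2]
def tri(rs):
    A=0;b=0
    for o,d in rs:
        P=np.eye(3)-np.outer(d,d);A=A+P;b=b+P@o
    return np.linalg.solve(A,b)
E
python3 - <<'E'
from h import *
np.set_printoptions(precision=4,suppress=True)
print(ctrl.get_obs())
for n in("top","side","wrist"):
    c=cam(n); print(n,ctrl.camera_params(n)); print(-c[1].T@c[2])
    im=ctrl.snapshot(n); cv2.imwrite(f"pics/{n}0.png",im); 
t=cv2.imread("pics/top0.png"); cv2.imwrite("pics/top0x.png",cv2.resize(t,(800,600),interpolation=cv2.INTER_CUBIC))
t=cv2.imread("pics/side0.png"); cv2.imwrite("pics/side0x.png",cv2.resize(t,(800,600),interpolation=cv2.INTER_CUBIC))
E
```

```text
pics
{'clock': 0.0, 'joint_pos': array([ 92.5977,  20.5912,   0.6346,  -0.0206, -70.1362, -16.5061]), 'qvel': array([-0.0273, -0.032 ,  0.0405, -0.04  ,  0.1252, -0.0228]), 'tau': array([ -0.    , -58.2721,  29.3059,   6.9972,   0.0071,  -0.0002]), 'tool_pos': array([0.1622, 0.6547, 0.2256]), 'orientation': array([-89.9055,   0.0078, 166.0846]), 'force': array([ 0.4166, -0.1564, -0.2974]), 'moment': array([-0.0274,  0.0235, -0.056 ]), 'opening': 0.08748773547552006}
top {'vertical_fov': 51.49556614095212, 'cx': 279.62213200634994, 'cy': 203.55622880298887, 'rvec': array([ 2.1424, -2.0907,  0.1869]), 'tvec': array([-0.0009,  0.5477,  1.2378])}
[ 0.3059 -0.0066  1.3185]
side {'vertical_fov': 42.3145062116154, 'cx': 274.19861368608093, 'cy': 209.90364887002823, 'rvec': array([ 0.1212, -2.8476,  1.2272]), 'tvec': array([0.5241, 0.0863, 1.2921])}
[0.4415 0.922  0.9522]
wrist {'vertical_fov': 66.71385950556237, 'cx': 285.3533423128859, 'cy': 206.61408065152605, 'rvec': array([-1.8288,  2.3352,  0.3019]), 'tvec': array([ 0.6754, -0.0313,  0.3896])}
[0.2291 0.6397 0.3837]
```

View pics/top0x.png

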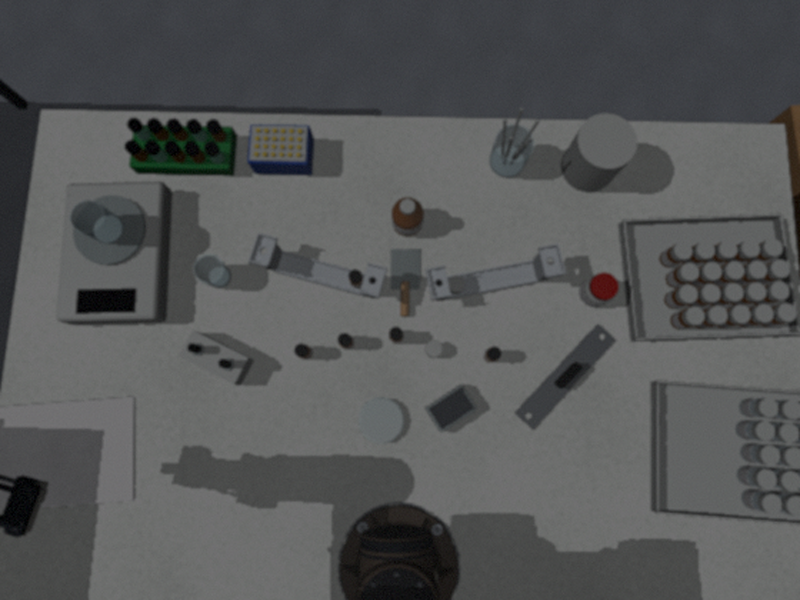

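View pics/side0x.png

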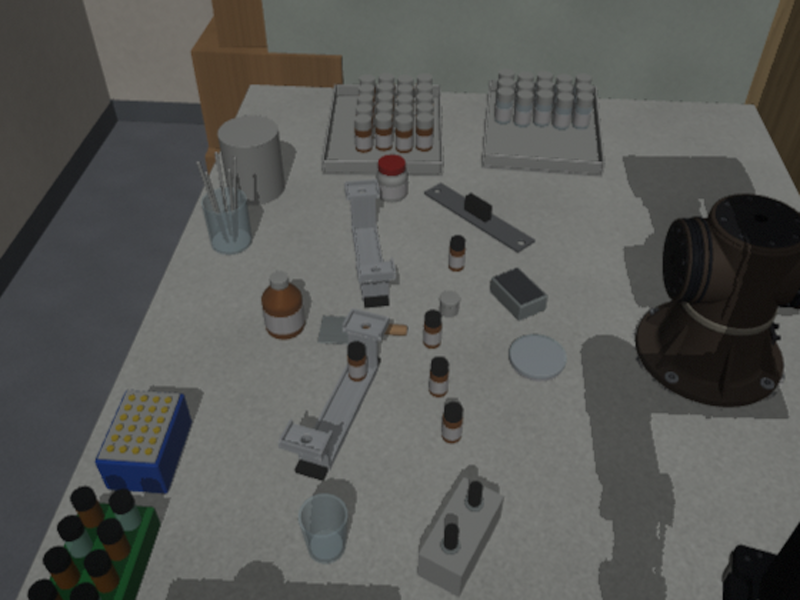

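```bash
cat >> h.py <<'E'
def up(im,x,y,w,h,s): return cv2.resize(im[y:y+h,x:x+w],None,fx=s,fy=s,interpolation=cv2.INTER_CUBIC)
def blob(im,uv,r=9,th=45):
    g=im.max(2); u,v=map(int,np.round(uv)); m=np.zeros_like(g); m[v-r:v+r+1,u-r:u+r+1]=(g[v-r:v+r+1,u-r:u+r+1]<th)
    n,l,st,ce=cv2.connectedComponentsWithStats(m); k=min(range(1,n),key=lambda i:np.hypot(*(ce[i]-uv))-0.2*st[i][4]) if n>1 else 0
    return ce[k],st[k][4]
E
python3 - <<'E'
from h import *
np.set_printoptions(precision=4,suppress=True)
T=cv2.imread("pics/top0.png");S=cv2.imread("pics/side0.png");ct=cam("top");cs=cam("side")
top=dict(b1=(302,351),b2=(345,341),b3=(395,335),b4=(493,354),st=(355,277),p1=(195,348),p2=(225,364),cov=(569,376))
side=dict(b1=(453,408),b2=(440,364),b3=(432,318),b4=(457,243),st=(356,350),p1=(451,538),p2=(475,492),cov=(478,208))
for k in top:
    a,na=blob(T,np.array(top[k])*.7);b,nb=blob(S,np.array(side[k])*.7,12)
    X=tri([ray(ct,a),ray(cs,b)]); print(k,a,na,b,nb,X,"res",proj(ct,X)-a)
for a,b in(((265,251),(307,440)),((373,281),(367,326)),((602,337),(431,192)),((530,414),(524,240))):
    print(tri([ray(ct,np.array(a)*.7),ray(cs,np.array(b)*.7)]))
c=np.zeros((600,800,3),np.uint8)
a=up(T,165,155,118,65,3);c[:a.shape[0],:a.shape[1]]=a
a=up(T,120,225,75,50,4.5);c[210:210+a.shape[0],:a.shape[1]]=a
a=up(S,185,200,108,148,4);c[:a.shape[0],360:360+a.shape[1]]=a
c=np.clip(c.astype(float)*1.7,0,255).astype(np.uint8);cv2.imwrite("pics/c1.png",c)
E
```

```text
b1 [211.5    245.2273] 66 [316.6067 288.3467] 150 [0.419  0.2071 0.0561] res [ 0.0018 -0.0112]
b2 [241.5303 237.9697] 66 [307.1232 256.471 ] 138 [0.4424 0.1206 0.0568] res [ 0.0096 -0.0693]
b3 [277.1897 233.6552] 58 [302.5487 223.1504] 113 [0.4575 0.0172 0.0567] res [ 0.0089 -0.0723]
b4 [345.1129 247.4032] 62 [319.8539 170.0899] 89 [ 0.4222 -0.1798  0.0589] res [ 0.011  -0.0956]
st [248.5    193.9194] 62 [249.1642 245.3955] 134 [0.5724 0.1048 0.0639] res [ 0.0099 -0.1173]
p1 [136.3111 243.4667] 45 [315.1987 375.2715] 151 [0.4165 0.4192 0.0774] res [-0.023  0.115]
p2 [157.4857 254.1714] 35 [332.0429 345.4714] 140 [0.3875 0.356  0.0779] res [-0.0295  0.1431]
cov [398.3198 262.6193] 197 [334.125  145.1042] 240 [ 0.3842 -0.3411  0.0223] res [-0.0056  0.0524]
[0.6184 0.2909 0.0793]
[0.5601 0.0664 0.0812]
[ 0.4741 -0.4205 -0.0035]
[ 0.2983 -0.2615  0.0095]
```

View pics/c1.png

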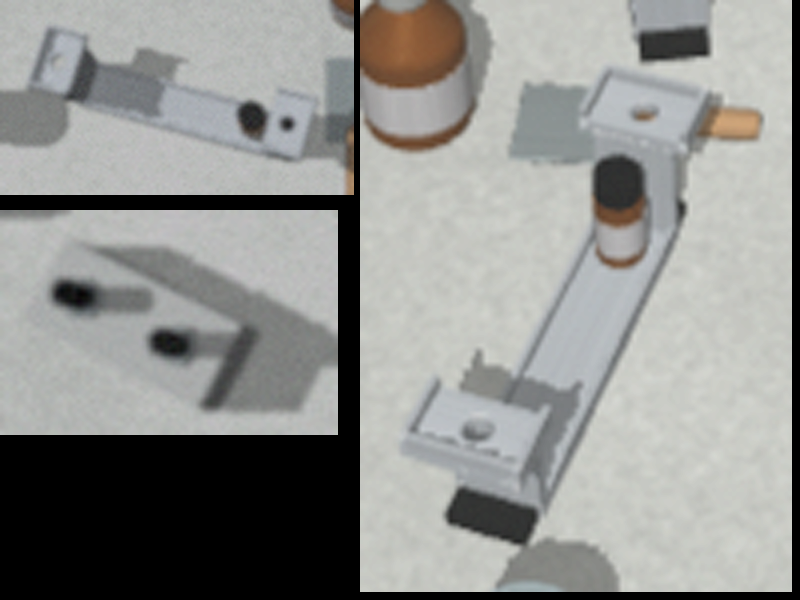

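>>> step_arm([
  [[1,2.85,-4.98,0,0,0,-10.07],[1,2.85,-4.98,0,0,0,-10.07],[1,2.85,-4.98,0,0,0,-10.07],[1,2.85,-4.98,0,0,0,-10.07],[1,2.85,-4.98,0,0,0,-10.07],[1,2.85,-4.98,0,0,0,-10.07],[1,2.85,-4.98,0,0,0,-10.07],[1,2.85,-4.98,0,0,0,-10.07],[1,2.85,-4.98,0,0,0,-10.07],[1,0,0,0,0,0,0],[1,0,0,0,0,0,0]],
])

```text
clock: 1.52
tool_pos: [0.4188, 0.2067, 0.2265]
orientation: [-90.0, -0.0, 75.4]
force: [-0.2, -0.4, 0.8]
opening: 0.0874
```

Run:
```python
from h import *
np.set_printoptions(precision=4,suppress=True)
o=ctrl.get_obs();print(o["clock"],o["tool_pos"],o["orientation"],o["joint_pos"])
c=cam("wrist");im=ctrl.snapshot("wrist")
print(-c[1].T@c[2])
for X in((.419,.2071,.0561),(.4424,.1206,.0568),(.6184,.2909,.084),(.5601,.0664,.084),(.5724,.1048,.0639),(.4575,.0172,.0567)): 
    p=proj(c,X);print(X,p)
    if 0<p[0]<560 and 0<p[1]<420: cv2.drawMarker(im,tuple(int(v) for v in p),(0,255,0),0,12)
cv2.imwrite("pics/w1.png",np.clip(im*1.4,0,255).astype(np.uint8))
t=cam("top");s=cam("side")
for n,p in dict(reag=(407,215),beak=(213,270),tub=(434,349),jar=(603,290)).items(): print(n,atz(t,np.array(p)*.7,.03 if n=="tub" else .08))
```

```text
1.525 [0.4188 0.2067 0.2265] [-89.9938  -0.0057  75.4398] [ 50.5087   0.5409 -24.4403  -0.0089 -65.0162 -65.0651]
[0.4017 0.1414 0.3844]
(0.419, 0.2071, 0.0561) [285.2639 188.9447]
(0.4424, 0.1206, 0.0568) [240.2598 111.5169]
(0.6184, 0.2909, 0.084) [124.5223 314.2849]
(0.5601, 0.0664, 0.084) [90.8712 83.407 ]
(0.5724, 0.1048, 0.0639) [107.094  129.7022]
(0.4575, 0.0172, 0.0567) [191.8065   0.8455]
reag [0.7027 0.0005 0.08  ]
beak [0.5766 0.3947 0.08  ]
tub [ 0.4308 -0.0618  0.03  ]
jar [ 0.5535 -0.3991  0.08  ]
```

View pics/w1.png

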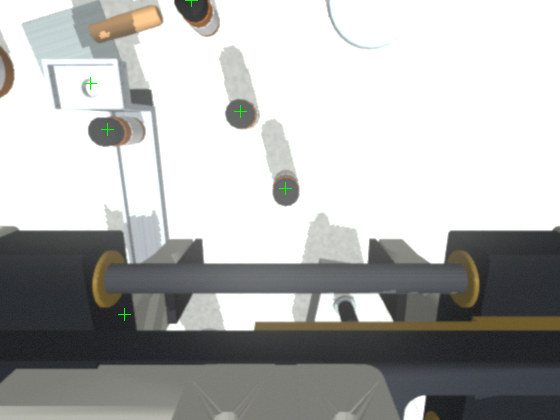

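>>> step_arm([
  [[1,0,0,-5.5,0,0,0],[1,0,0,-5.5,0,0,0],[1,0,0,-5.5,0,0,0],[1,0,0,-3,0,0,0],[1,0,0,0,0,0,0],[-1,0,0,0,0,0,0],[-1,0,0,0,0,0,0],[-1,0,0,0,0,0,0],[-1,0,0,0,0,0,0]],
])

```text
clock: 2.7
tool_pos: [0.4191, 0.2072, 0.0322]
orientation: [-90.0, -0.1, 75.5]
force: [-0.4, 0.2, 0.5]
opening: 0.053
```

Run:
```python
from h import *
im=cv2.imread("pics/w1.png"); w=up(im,30,40,150,120,5)
cv2.imwrite("pics/w1c.png",w)
```

```text
(no output)
```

View pics/w1c.png

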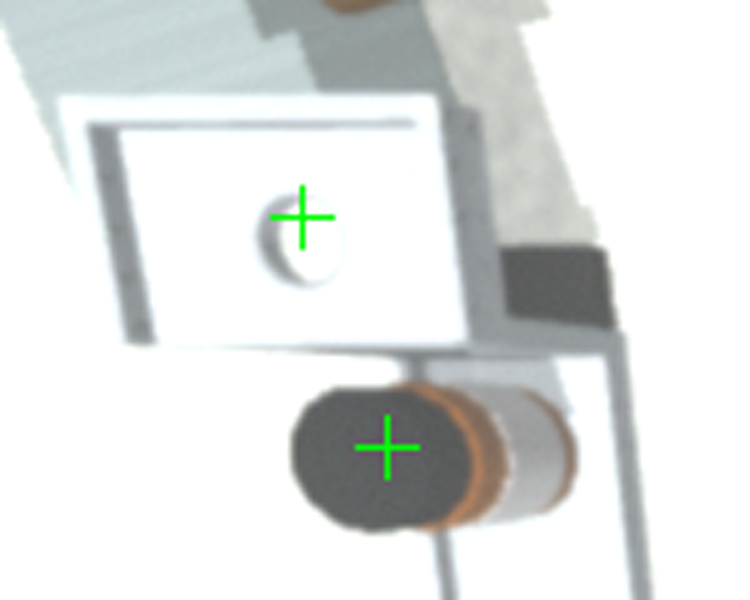

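>>> step_arm([
  [[-1,0,0,0,0,0,0],[-1,0,0,0,0,0,0],[-1,0,0,0,0,0,0],[-1,0,0,0,0,0,0],[-1,0,0,4,0,0,0],[-1,0,0,4,0,0,0]],
])

```text
clock: 3.45
tool_pos: [0.4184, 0.2065, 0.112]
orientation: [-89.9, 0.1, 75.5]
force: [0.9, -0.1, -0.6]
opening: 0.0291
```

Run:
```python
from h import *
np.set_printoptions(precision=4,suppress=True)
# wrist cam pose at the w1 moment, rebuilt from its pose relative to the tool
from scipy.spatial.transform import Rotation as Ro
o=ctrl.get_obs();K,R,t=cam("wrist")
Rt=Ro.from_euler("xyz",o["orientation"],degrees=True).as_matrix()
Rw=Rt.T@R.T; pw=Rt.T@(-R.T@t-o["tool_pos"])
R1=Ro.from_euler("xyz",[-89.9938,-.0057,75.4398],degrees=True).as_matrix(); p1=R1@pw+np.array([.4188,.2067,.2265])
Rc=(R1@Rw).T; c=(K,Rc,-Rc@p1); print(p1)
print("hole1",atz(c,(90.2,88.4),.084),"starter",atz(c,(106.2,131.6),.072))
ct=cam("top");cs=cam("side")
for a,b in(((184.3,176.7),(214.75,307.3)),((260.7,196.3),(256.25,228))):
    print(tri([ray(ct,a),ray(cs,b)]),atz(ct,a,.084),atz(cs,b,.084))
```

```text
[0.4017 0.1414 0.3844]
hole1 [0.5623 0.0701 0.084 ] starter [0.5696 0.1071 0.072 ]
[0.6161 0.2931 0.084 ] [0.615  0.2931 0.084 ] [0.6172 0.2929 0.084 ]
[0.5612 0.0675 0.0828] [0.5616 0.0674 0.084 ] [0.5603 0.0688 0.084 ]
```

>>> step_arm([
  [[-1,4.73,1.25,0,0,0,0.75],[-1,4.73,1.25,0,0,0,0],[-1,4.72,1.25,0,0,0,0],[-1,4.72,1.25,0,0,0,0],[-1,0,0,0,0,0,0],[-1,0,0,-3.5,0,0,0],[-1,0,0,-2.8,0,0,0],[-1,0,0,0,0,0,0]],
])

```text
clock: 4.45
tool_pos: [0.6059, 0.2558, 0.0462]
orientation: [-89.8, 0.2, 76.2]
force: [-0.0, -0.6, 1.0]
opening: 0.0294
```

>>> step_arm([
  [[-1,0.15,0.1,-0.4,0,0,0],[-1,0,0,-0.3,0,0,0],[-1,0,0,0,0,0,0],[0.4,0,0,0,0,0,0],[0.4,0,0,0,0,0,0],[0.4,0,0,0,0,0,0],[0.4,0,0,0,0,0,0],[0.4,0,0,4,0,0,0],[0.4,0,0,3,0,0,0]],
])

```text
clock: 5.58
tool_pos: [0.6096, 0.258, 0.1127]
orientation: [-90.0, 0.0, 76.2]
force: [0.6, -0.4, 0.3]
opening: 0.0612
```

Run:
```python
from h import *
o=ctrl.get_obs();print(o["clock"],o["tool_pos"],o["orientation"],o["opening"])
S=ctrl.snapshot("side");cv2.imwrite("pics/s2.png",np.clip(up(S,185,170,170,180,3.3)*1.5,0,255).astype(np.uint8))
```

```text
5.575 [0.60955955 0.25803219 0.11274218] [-9.00222822e+01  6.32246766e-05  7.62214900e+01] 0.06120058084645378
```

View pics/s2.png

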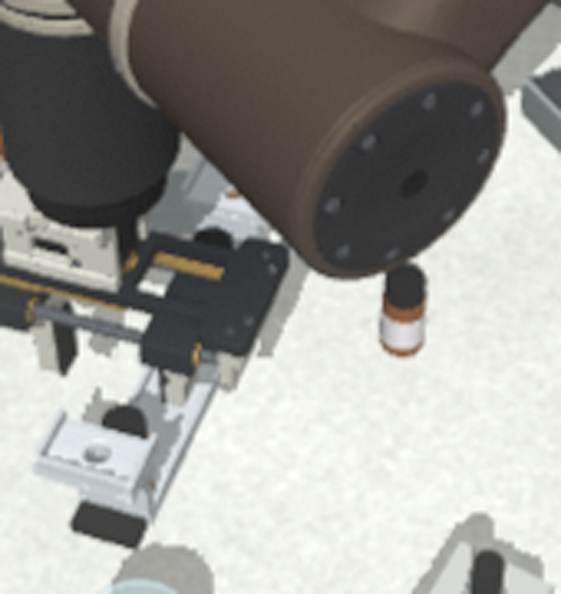

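>>> step_arm([
  [[0.4,-4.18,-3.44,0,0,0,0],[0.4,-4.18,-3.43,0,0,0,0],[0.4,-4.18,-3.44,0,0,0,0],[0.4,-4.18,-3.43,0,0,0,0],[0.4,0,0,0,0,0,0],[0.4,0,0,-5,0,0,0],[0.4,0,0,-3.1,0,0,0],[-1,0,0,0,0,0,0],[-1,0,0,0,0,0,0],[-1,0,0,0,0,0,0],[-1,0,0,0,0,0,0],[-1,0,0,0,0,0,0]],
])

```text
clock: 7.12
tool_pos: [0.4429, 0.1211, 0.0316]
orientation: [-90.1, -0.1, 76.2]
force: [-1.2, 0.7, 5.8]
opening: 0.0291
```

>>> step_arm([
  [[-1,0,0,4,0,0,0],[-1,0,0,4,0,0,0],[-1,5.2,3.27,0,0,0,0],[-1,5.2,3.27,0,0,0,0],[-1,5.2,3.27,0,0,0,0],[-1,0,0,0,0,0,0],[-1,0,0,-3.5,0,0,0],[-1,0,0,-2.5,0,0,0],[-1,0,0,-0.8,0,0,0],[-1,0,0,-0.3,0,0,0],[-1,0,0,0,0,0,0]],
])

```text
clock: 8.5
tool_pos: [0.5985, 0.2189, 0.0405]
orientation: [-90.1, -0.1, 76.2]
force: [-0.0, -0.3, -1.0]
opening: 0.0291
```

>>> step_arm([
  [[-1,0,0,-0.25,0,0,0],[0.4,0,0,0,0,0,0],[0.4,0,0,0,0,0,0],[0.4,0,0,0,0,0,0],[0.4,0,0,4,0,0,0],[0.4,0,0,3,0,0,0],[0.4,-3.53,-5.04,0,0,0,0],[0.4,-3.53,-5.04,0,0,0,0],[0.4,-3.52,-5.04,0,0,0,0],[0.4,-3.52,-5.05,0,0,0,0],[0.4,0,0,0,0,0,0],[0.4,0,0,0,0,0,0]],
])

```text
clock: 10.0
tool_pos: [0.4578, 0.0171, 0.1077]
orientation: [-90.1, -0.1, 76.2]
force: [0.3, -0.5, 0.2]
opening: 0.0609
```

>>> step_arm([
  [[0.4,0,0,-5,0,0,0],[0.4,0,0,-2.6,0,0,0],[0.4,0,0,0,0,0,0],[-1,0,0,0,0,0,0],[-1,0,0,0,0,0,0],[-1,0,0,0,0,0,0],[-1,0,0,0,0,0,0],[-1,0,0,0,0,0,0],[-1,0,0,4,0,0,0],[-1,0,0,4,0,0,0]],
])

```text
clock: 11.25
tool_pos: [0.4565, 0.0167, 0.1116]
orientation: [-89.9, 0.1, 76.2]
force: [1.3, 0.1, -0.9]
opening: 0.0292
```

>>> step_arm([
  [[-1,3.28,4.1,0,0,0,0],[-1,3.28,4.1,0,0,0,0],[-1,3.28,4.1,0,0,0,0],[-1,3.27,4.08,0,0,0,0],[-1,0,0,0,0,0,0],[-1,0,0,-3.5,0,0,0],[-1,0,0,-2.5,0,0,0],[-1,0,0,-0.8,0,0,0],[-1,0,0,-0.5,0,0,0],[-1,0,0,0,0,0,0]],
])

```text
clock: 12.5
tool_pos: [0.5885, 0.1808, 0.0387]
orientation: [-90.0, -0.0, 76.2]
force: [0.7, -0.9, -0.5]
opening: 0.0295
```

>>> step_arm([
  [[-1,0,0,-0.1,0,0,0],[0.4,0,0,0,0,0,0],[0.4,0,0,0,0,0,0],[0.4,0,0,0,0,0,0],[0.4,0,0,4,0,0,0],[0.4,0,0,3.3,0,0,0],[0.4,-2.38,-5.15,0,0,0,0],[0.4,-2.38,-5.15,0,0,0,0],[0.4,-2.38,-5.15,0,0,0,0],[0.4,-2.38,-5.15,0,0,0,0],[0.4,-2.38,-5.15,0,0,0,0],[0.4,-2.38,-5.15,0,0,0,0]],
])

```text
clock: 14.0
tool_pos: [0.4445, -0.1296, 0.1104]
orientation: [-90.0, -0.0, 76.2]
force: [1.3, -1.1, 0.5]
opening: 0.0616
```

>>> step_arm([
  [[0.4,-2.35,-5.15,0,0,0,0],[0.4,0,0,0,0,0,0],[0.4,0,0,-5,0,0,0],[0.4,0,0,-2.9,0,0,0],[0.4,0,0,0,0,0,0],[-1,0,0,0,0,0,0],[-1,0,0,0,0,0,0],[-1,0,0,0,0,0,0],[-1,0,0,0,0,0,0],[-1,0,0,0,0,0,0]],
])

```text
clock: 15.25
tool_pos: [0.4224, -0.1798, 0.0316]
orientation: [-90.1, -0.0, 76.2]
force: [0.0, 1.0, 6.5]
opening: 0.0291
```

>>> step_arm([
  [[-1,0,0,4,0,0,0],[-1,0,0,4,0,0,0],[-1,2.62,5.38,0,0,0,0],[-1,2.62,5.38,0,0,0,0],[-1,2.62,5.38,0,0,0,0],[-1,2.62,5.38,0,0,0,0],[-1,2.62,5.38,0,0,0,0],[-1,2.62,5.38,0,0,0,0],[-1,0,0,0,0,0,0],[-1,0,0,0,0,0,0]],
])

```text
clock: 16.5
tool_pos: [0.5783, 0.143, 0.1102]
orientation: [-89.9, 0.1, 76.2]
force: [-1.5, 0.4, -0.8]
opening: 0.0285
```

>>> step_arm([
  [[-1,0,0,-3.5,0,0,0],[-1,0,0,-2.5,0,0,0],[-1,0,0,-0.8,0,0,0],[-1,0,0,-0.5,0,0,0],[-1,0,0,0,0,0,0]],
])

```text
clock: 17.12
tool_pos: [0.5798, 0.1433, 0.039]
orientation: [-90.1, -0.1, 76.2]
force: [0.5, 5.8, 2.4]
opening: 0.0288
```

>>> step_arm([
  [[-1,0,0,-0.1,0,0,0],[0.4,0,0,0,0,0,0],[0.4,0,0,0,0,0,0],[0.4,0,0,0,0,0,0],[0.4,0,0,4,0,0,0],[0.4,0,0,3,0,0,0],[0.4,-2.18,-5.38,1.3,0,0,6.86],[0.4,-2.18,-5.38,1.3,0,0,6.86],[0.4,-2.18,-5.38,1.3,0,0,6.86],[0.4,-2.18,-5.38,1.3,0,0,6.86],[0.4,-2.18,-5.38,1.3,0,0,6.86],[0.4,-2.18,-5.38,1.3,0,0,6.86]],
])

```text
clock: 18.62
tool_pos: [0.447, -0.1813, 0.1856]
orientation: [-90.0, 0.0, 117.6]
force: [1.9, -0.1, -0.4]
opening: 0.0612
```

>>> step_arm([
  [[0.4,-2.18,-5.38,1.3,0,0,6.86],[0.4,-2.18,-5.38,1.3,0,0,6.86],[0.4,-2.18,-5.38,1.3,0,0,6.86],[0.4,0,0,0,0,0,0],[0.4,0,0,0,0,0,0]],
])

```text
clock: 19.25
tool_pos: [0.3823, -0.3411, 0.2237]
orientation: [-90.0, -0.0, 137.8]
force: [0.1, 0.7, -0.3]
opening: 0.0613
```

Run:
```python
from h import *
o=ctrl.get_obs();print(o["clock"],o["tool_pos"],o["orientation"],o["joint_pos"])
c=cam("wrist");im=ctrl.snapshot("wrist");T=ctrl.snapshot("top");S=ctrl.snapshot("side")
np.savez("w2.npz",K=c[0],R=c[1],t=c[2]);cv2.imwrite("pics/w2r.png",im);cv2.imwrite("pics/T2.png",T);cv2.imwrite("pics/S2.png",S)
cv=np.zeros((600,800,3),np.uint8)
a=up(im,0,0,560,240,1.428);cv[:a.shape[0],:800]=a[:,:800]
a=up(T,165,155,118,65,3);cv[345:345+195,:354]=a
a=up(S,185,200,108,84,3);cv[345:345+252,400:724]=a
cv2.imwrite("pics/w2.png",np.clip(cv*1.4,0,255).astype(np.uint8))
```

```text
19.25 [ 0.38225587 -0.34114188  0.22367226] [-9.00014121e+01 -4.76541600e-02  1.37802871e+02] [-1.97780324e+01  5.28004022e+00 -1.97394834e+01 -2.14891675e-02
 -6.50239918e+01  6.75899841e+01]
```

View pics/w2.png

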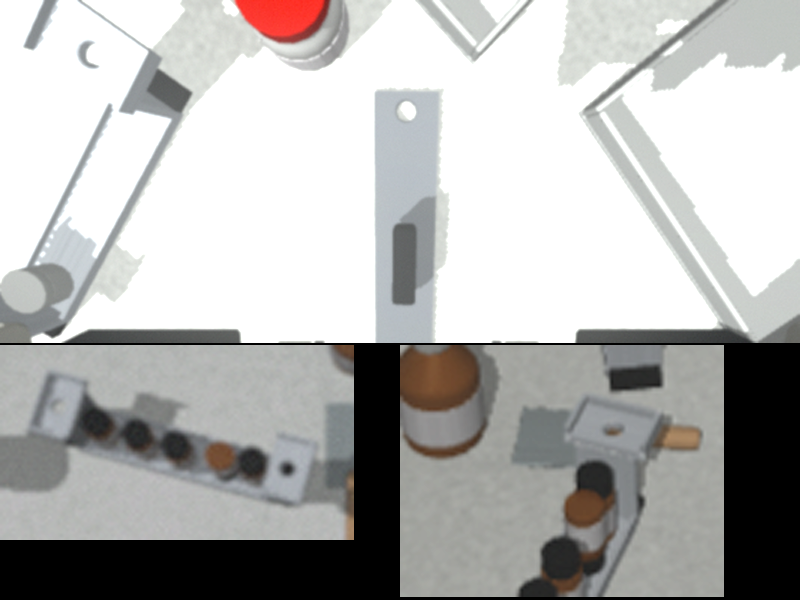

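Run:
```python
from h import *
T=cv2.imread("pics/T2.png");S=cv2.imread("pics/S2.png")
cv=np.zeros((600,800,3),np.uint8)
a=up(S,200,215,75,110,5.4);cv[:594,:405]=a
a=up(T,215,170,50,40,7.8);cv[:312,410:800]=a
cv2.imwrite("pics/z3.png",np.clip(cv*1.5,0,255).astype(np.uint8))
```

```text
(no output)
```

View pics/z3.png

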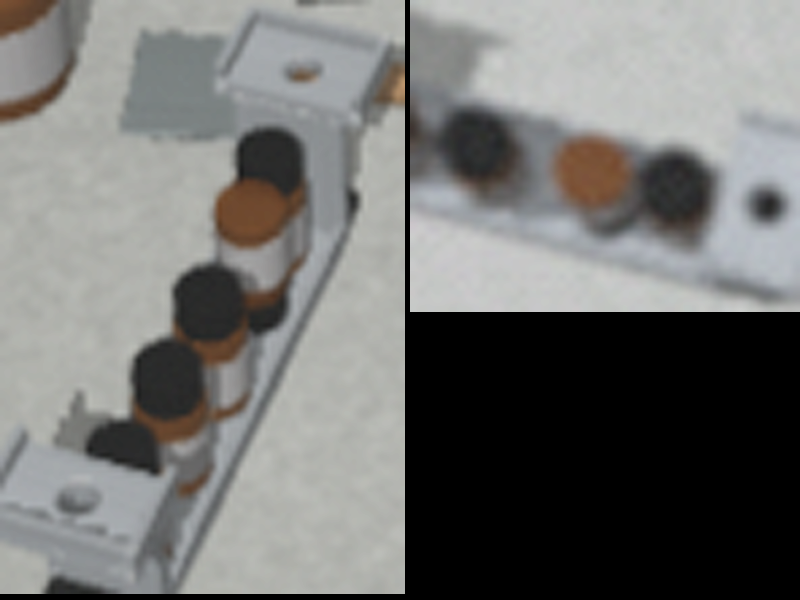

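Run:
```python
from h import *
np.set_printoptions(precision=4,suppress=True)
t=cam("top");s=cam("side")
print("b4 top",atz(t,(215+185/7.8,170+171/7.8),.072),atz(s,(200+250/5.4,215+205/5.4),.072))
print("st",atz(t,(215+266/7.8,170+187/7.8),.070),"s0",atz(t,(215+68/7.8,170+144/7.8),.070))
```

```text
b4 top [0.5757 0.133  0.072 ] [0.5751 0.135  0.072 ]
st [0.5707 0.1025 0.07  ] s0 [0.5855 0.1779 0.07  ]
```

>>> step_arm([
  [[0.4,2.18,5.38,0,0,0,-6.85],[0.4,2.18,5.38,0,0,0,-6.85],[0.4,2.18,5.38,0,0,0,-6.85],[0.4,2.18,5.38,0,0,0,-6.85],[0.4,2.18,5.38,0,0,0,-6.85],[0.4,2.18,5.38,0,0,0,-6.85],[0.4,2.18,5.38,0,0,0,-6.85],[0.4,2.18,5.38,0,0,0,-6.85],[0.4,2.18,5.38,0,0,0,-6.85],[0.4,0,0,-5,0,0,0],[0.4,0,0,-5,0,0,0],[0.4,0,0,0,0,0,0]],
])

```text
clock: 20.9
tool_pos: [0.576, 0.1431, 0.1204]
orientation: [-89.6, 0.3, 76.4]
force: [-0.1, -0.3, 1.2]
opening: 0.0611
```

>>> step_arm([
  [[0.4,0,-0.9,0,0,0,0],[0.4,0,0,-4.2,0,0,0],[0.4,0,0,-4.0,0,0,0],[0.4,0,0,0,0,0,0],[-1,0,0,0,0,0,0],[-1,0,0,0,0,0,0],[-1,0,0,0,0,0,0],[-1,0,0,0,0,0,0],[-1,0,0,0,0,0,0],[-1,0,0,1,0,0,0],[-1,0,0,2,0,0,0],[-1,0,0,2,0,0,0]],
])

```text
clock: 22.4
tool_pos: [0.5789, 0.134, 0.0928]
orientation: [-90.0, 0.0, 76.3]
force: [0.6, -0.2, 0.7]
opening: 0.0295
```

>>> step_arm([
  [[-1,0,0,2,0,0,0],[-1,0,0,1,0,0,0],[-1,-1,0,0,0,0,0],[-1,-2,0.2,0,0,0,0],[-1,-3,0.5,0,0,0,0],[-1,-3,0.5,0,0,0,0],[-1,-3,0.5,0,0,0,0],[-1,-2,0.5,0,0,0,0],[-1,-1,0.3,0,0,0,0],[-1,0,0,0,0,0,0]],
])

```text
clock: 23.65
tool_pos: [0.4285, 0.1591, 0.1219]
orientation: [-90.0, 0.0, 76.4]
force: [0.2, -0.3, -0.2]
opening: 0.0295
```

Run:
```python
from h import *
o=ctrl.get_obs();print(o["clock"],o["tool_pos"],o["orientation"],o["opening"])
p=proj(cam("side"),o["tool_pos"]);print(p)
S=ctrl.snapshot("side");T=ctrl.snapshot("top");x,y=int(p[0])-60,int(p[1])-70
cv=np.zeros((600,800,3),np.uint8)
a=up(S,x,y,120,120,4.5);cv[:540,:540]=a
a=up(T,215,170,50,50,5);cv[:250,545:795]=a
cv2.imwrite("pics/s4.png",np.clip(cv*1.5,0,255).astype(np.uint8))
```

```text
23.65 [0.42854744 0.15912077 0.1218893 ] [-8.99879922e+01  1.15730220e-02  7.63583831e+01] 0.029507932287797713
[314.28358334 249.77162286]
```

View pics/s4.png

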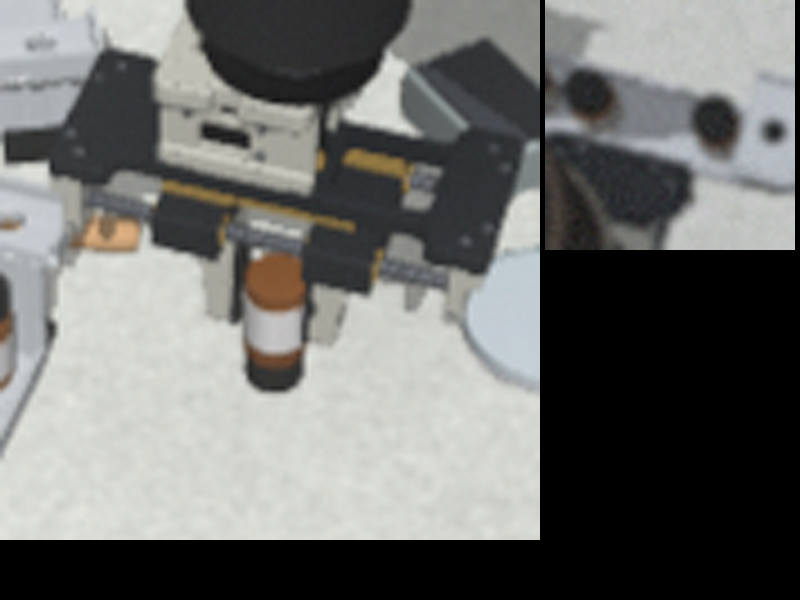

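>>> step_arm([
  [[-1,0,-1,0,0,0,0],[-1,0,-2,0,0,0,0],[-1,0,-2.5,-1,0,0,0],[-1,0,-1.5,-2,0,0,0],[-1,0,-1,-2,0,0,0],[-1,0,0,-2,0,0,0],[-1,0,0,-1,0,0,0],[-1,0,0,-0.7,0,0,0],[-1,0,0,0,0,0,0]],
])

```text
clock: 24.88
tool_pos: [0.429, 0.0788, 0.0354]
orientation: [-90.0, 0.0, 76.3]
force: [-0.3, -0.3, 0.5]
opening: 0.0295
```

>>> step_arm([
  [[-1,0,0,-0.25,0,0,0],[-1,0,0,0,0,0,0],[0.1,0,0,0,0,0,0],[0.1,0,0,0,0,0,0],[0.1,0,0,0,0,0,0],[0.1,0,0,-1.5,0,0,0],[0.1,0,0,-1.1,0,0,0],[-1,0,0,0,0,0,0],[-1,0,0,0,0,0,0],[-1,0,0,0,0,0,0],[-1,0,0,0,0,0,0]],
])

```text
clock: 26.25
tool_pos: [0.4292, 0.0792, 0.0068]
orientation: [-90.0, -0.0, 76.3]
force: [-0.3, -0.2, -0.1]
opening: 0.0296
```

>>> step_arm([
  [[-1,0,0,2,0,0,0],[-1,0,0,3,0,0,0],[-1,0,0,0,-9.72,2.36,0],[-1,0,0,0,-9.72,2.36,0],[-1,0,0,0,-9.72,2.36,0],[-1,0,0,0,-9.72,2.36,0],[-1,0,0,0,-9.72,2.36,0],[-1,0,0,0,-9.72,2.36,0],[-1,0,0,0,0,0,0],[-1,0,0,0,0,0,0]],
])

```text
clock: 27.5
tool_pos: [0.429, 0.0791, 0.0563]
orientation: [-90.1, 59.9, 76.3]
force: [-0.0, 0.6, 0.2]
opening: 0.0296
```

```bash
cat > look.py <<'E'
from h import *
import sys
o=ctrl.get_obs();print(o["clock"],o["tool_pos"],o["orientation"],o["opening"])
cv=np.zeros((600,800,3),np.uint8)
for i,(n,w) in enumerate((("side",100),("top",80))):
    p=proj(cam(n),o["tool_pos"]);im=ctrl.snapshot(n);x,y=max(int(p[0])-w//2,0),max(int(p[1])-w//2,0)
    a=up(im,x,y,w,w,400/w);cv[:400,400*i:400*i+400]=a
cv2.imwrite(sys.argv[1],np.clip(cv[:400]*1.5,0,255).astype(np.uint8))
E
python3 look.py pics/s5.png
```

```text
27.5 [0.4290213  0.0790564  0.05633953] [-90.05627544  59.93462686  76.27652397] 0.0296192825686472
```

View pics/s5.png

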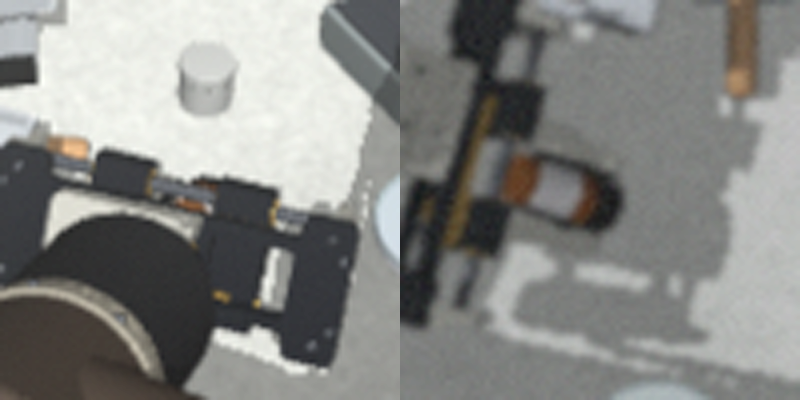

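>>> step_arm([
  [[-1,0,0,-1.5,0,0,0],[-1,0,0,-1.3,0,0,0],[-1,0,0,-0.8,0,0,0],[-1,0,0,-0.3,0,0,0],[-1,0,0,0,0,0,0],[-0.2,0,0,0,0,0,0],[-0.2,0,0,0,0,0,0],[0.4,0,0,0,0,0,0],[0.4,0,0,0,0,0,0],[0.4,0,0,0,0,0,0]],
])

```text
clock: 28.85
tool_pos: [0.4291, 0.0791, 0.0176]
orientation: [-90.1, 60.0, 76.2]
force: [1.3, -0.3, 0.4]
opening: 0.0586
```

>>> step_arm([
  [[0.4,0,0,2,0,0,0],[0.4,0,0,5,0,0,0],[0.4,0,0,5,9.72,-2.36,0],[0.4,0,0,5,9.72,-2.36,0],[0.4,0,0,3,9.72,-2.36,0],[0.4,0,0,0,9.72,-2.36,0],[0.4,0,0,0,9.72,-2.36,0],[0.4,0,0,0,9.72,-2.36,0],[0.4,0,0,0,0,0,0]],
])

```text
clock: 29.98
tool_pos: [0.4283, 0.0773, 0.2201]
orientation: [-90.2, -0.3, 76.1]
force: [-0.4, -0.4, -0.8]
opening: 0.0616
```

Run:
```python
from h import *
o=ctrl.get_obs();print(o["clock"],o["tool_pos"],o["orientation"])
c=cam("wrist");im=ctrl.snapshot("wrist");np.savez("w3.npz",K=c[0],R=c[1],t=c[2])
cv2.imwrite("pics/w3.png",np.clip(up(im,180,80,200,160,4)*1.1,0,255).astype(np.uint8)[:600])
```

```text
29.975 [0.42830296 0.07730018 0.2200782 ] [-90.16700135  -0.34608677  76.1290249 ]
```

View pics/w3.png

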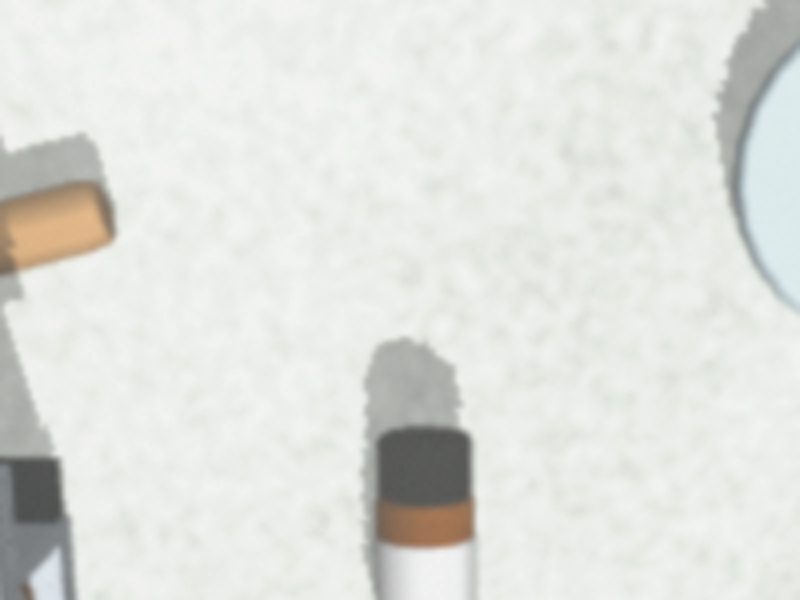

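Run:
```python
from h import *
d=np.load("w3.npz");c=(d["K"],d["R"],d["t"])
for p in((286,187.5),(286,205.75),(286,216.3)): print(atz(c,p,.015), atz(c,p,.028))
```

```text
[0.42983135 0.0841819  0.015     ] [0.4291662  0.08155782 0.028     ]
[0.43504876 0.10545098 0.015     ] [0.43419655 0.10206432 0.028     ]
[0.4381394  0.11805018 0.015     ] [0.43717638 0.11421178 0.028     ]
```

>>> step_arm([
  [[0.4,0.7,3,-3,9.72,-2.36,0],[0.4,0,0,-5,9.72,-2.36,0],[0.4,0,0,-5,9.72,-2.36,0],[0.4,0,0,-4,0,0,0],[0.4,0,0,0,0,0,0],[0.4,0,0,0,0,0,0]],
])

```text
clock: 30.78
tool_pos: [0.432, 0.1095, 0.0699]
orientation: [-88.8, -25.0, 76.6]
force: [0.2, 0.4, 1.3]
opening: 0.0614
```

>>> step_arm([
  [[0.4,0.3,-0.15,-2,0,0,0],[0.4,0,0,0,0,0,0],[0.4,0,0,0,0,0,0]],
])

```text
clock: 31.15
tool_pos: [0.4352, 0.1081, 0.0505]
orientation: [-89.0, -25.1, 76.6]
force: [0.6, -0.6, 0.1]
opening: 0.0615
```

>>> step_arm([
  [[0.4,0,0,-2.5,0,0,0],[0.4,0,0,-1.7,0,0,0],[0.4,0,0,0,0,0,0],[-1,0,0,0,0,0,0],[-1,0,0,0,0,0,0],[-1,0,0,0,0,0,0],[-1,0,0,0,0,0,0],[-1,0,0,0,0,0,0],[-1,0,0,3,0,0,0],[-1,0,0,4,0,0,0],[-1,0,0,3,0,0,0]],
])

```text
clock: 32.52
tool_pos: [0.4347, 0.1074, 0.1084]
orientation: [-88.9, -25.0, 76.5]
force: [0.3, 0.1, -0.9]
opening: 0.0291
```

>>> step_arm([
  [[-1,0,0,0,-9.72,2.36,0],[-1,0,0,0,-9.72,2.36,0],[-1,0,0,0,-9.72,2.36,0],[-1,0,0,0,-9.72,2.36,0],[-1,0,0,0,-9.72,2.36,0],[-1,0,0,0,-9.72,2.36,0],[-1,0,0,0,-9.72,2.36,0],[-1,0,0,0,-9.72,2.36,0],[-1,0,0,0,-9.72,2.36,0],[-1,0,0,0,0,0,0],[-1,0,0,0,0,0,0]],
])

```text
clock: 33.9
tool_pos: [0.4328, 0.106, 0.1054]
orientation: [-88.4, 62.9, 76.4]
force: [0.5, -0.2, -0.2]
opening: 0.0289
```

```bash
python3 look.py pics/s6.png
```

```text
33.9 [0.43278964 0.10603201 0.10538014] [-88.35015218  62.91429775  76.4109325 ] 0.02890179042005487
```

View pics/s6.png

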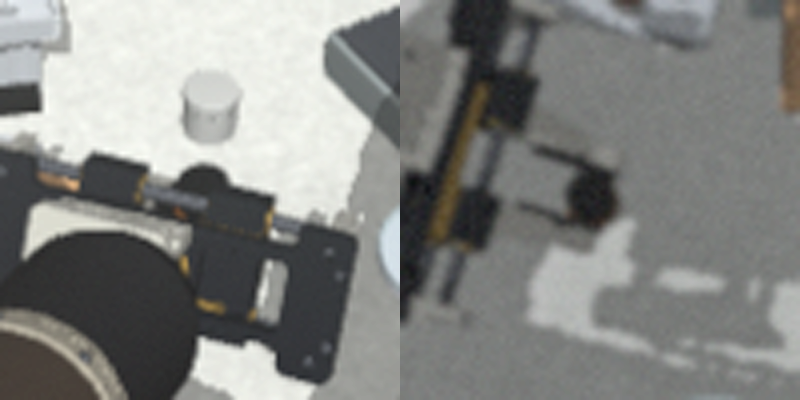

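>>> step_arm([
  [[-1,0,0,-2,0,0,0],[-1,0,0,-2,0,0,0],[-1,0,0,-1,0,0,0],[-1,0,0,-0.5,0,0,0],[-1,0,0,-0.3,0,0,0],[-1,0,0,0,0,0,0]],
])

```text
clock: 34.75
tool_pos: [0.4329, 0.1061, 0.0477]
orientation: [-88.4, 63.0, 76.4]
force: [0.4, 0.3, -0.7]
opening: 0.029
```

>>> step_arm([
  [[-1,0,0,-0.15,0,0,0],[-1,0,0,-0.1,0,0,0],[-1,0,0,0,0,0,0]],
])

```text
clock: 35.12
tool_pos: [0.4328, 0.106, 0.0453]
orientation: [-88.4, 63.0, 76.4]
force: [0.9, 0.2, -0.6]
opening: 0.0293
```

>>> step_arm([
  [[-1,0,0,-0.15,0,0,0],[-1,0,0,-0.1,0,0,0],[-1,0,0,0,0,0,0]],
])

```text
clock: 35.5
tool_pos: [0.4328, 0.106, 0.0427]
orientation: [-88.4, 63.0, 76.4]
force: [-0.8, 0.4, -1.0]
opening: 0.0291
```

>>> step_arm([
  [[-1,0,0,-0.15,0,0,0],[-1,0,0,-0.1,0,0,0],[-1,0,0,0,0,0,0]],
])

```text
clock: 35.88
tool_pos: [0.4329, 0.106, 0.0419]
orientation: [-88.4, 63.1, 76.4]
force: [-1.2, 3.4, 9.3]
opening: 0.0292
```

>>> step_arm([
  [[-1,0,0,0.15,0,0,0],[-0.3,0,0,0,0,0,0],[0,0,0,0,0,0,0],[0.4,0,0,0,0,0,0],[0.4,0,0,0,0,0,0],[0.4,0.6,2.6,1.35,0,0,0],[0.4,0.6,2.6,1.35,0,0,0],[0.4,0.6,2.6,2,0,0,0],[0.4,0,0,5,9.72,-2.36,0],[0.4,0,0,5,9.72,-2.36,0],[0.4,0,-2,2,9.72,-2.36,0],[0.4,0,-2,0,9.72,-2.36,0]],
])

```text
clock: 37.38
tool_pos: [0.4517, 0.1447, 0.2108]
orientation: [-88.6, 22.4, 76.4]
force: [0.6, -0.9, -0.5]
opening: 0.0617
```

>>> step_arm([
  [[0.4,0,0,0,9.72,-2.36,0],[0.4,0,0,0,9.72,-2.36,0],[0.4,0,0,0,3,-0.7,0],[0.4,0,0,0,0,0,0],[0.4,0,0,0,0,0,0]],
])

```text
clock: 38.0
tool_pos: [0.4508, 0.144, 0.2086]
orientation: [-88.4, -0.0, 76.4]
force: [-0.5, -0.1, -1.0]
opening: 0.0614
```

Run:
```python
from h import *
np.set_printoptions(precision=4,suppress=True)
o=ctrl.get_obs();print(o["clock"],o["tool_pos"],o["orientation"],o["opening"])
im=ctrl.snapshot("wrist");c=cam("wrist");ct=cam("top");T=ctrl.snapshot("top")
p=proj(c,(.43,.103,.057));q=proj(ct,(.43,.103,.057))
a,n=blob(im,p,25,60);b,m=blob(T,q,8);print(p,a,n,q,b,m);
print(tri([ray(c,a),ray(ct,b)]),atz(c,a,.066),atz(ct,b,.057))
cv2.imwrite("pics/w4r.png",im)
cv2.imwrite("pics/w4.png",up(im,int(p[0])-60,max(int(p[1])-60,0),120,100,5))
```

```text
38.0 [0.4508 0.144  0.2086] [-88.374   -0.0327  76.3606] 0.06142402301041822
[291.8143 146.3631] [279.5 209.5] 235200 [247.4143 242.2888] [243.2353 240.5294] 51
[0.429  0.0993 0.2682] [0.4559 0.1585 0.066 ] [0.4348 0.1153 0.057 ]
```

View pics/w4.png

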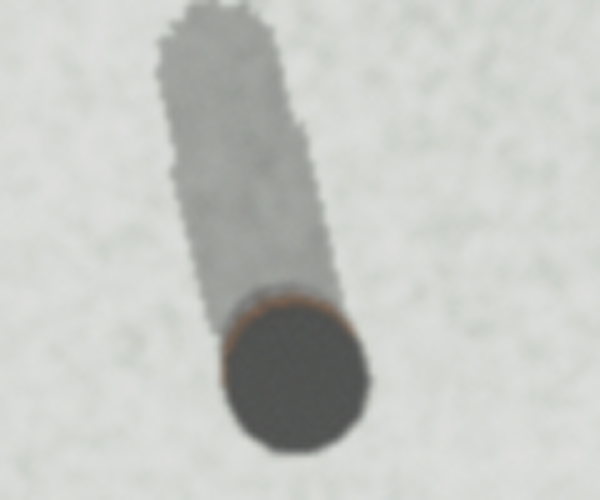

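Run:
```python
from h import *
print(atz(cam("wrist"),(290.2,161.2),.066))
```

```text
[0.43484614 0.11538518 0.066     ]
```

>>> step_arm([
  [[0.4,-1.6,-2.87,0,-0.38,-1.56,0],[0.4,0,0,-5,0,0,0],[0.4,0,0,-5,0,0,0],[0.4,0,0,0,0,0,0],[0.4,0,0,-5,0,0,0],[0.4,0,0,-2.8,0,0,0],[0.4,0,0,0,0,0,0],[-1,0,0,0,0,0,0],[-1,0,0,0,0,0,0],[-1,0,0,0,0,0,0],[-1,0,0,0,0,0,0],[-1,0,0,0,0,0,0]],
])

```text
clock: 39.6
tool_pos: [0.4352, 0.1156, 0.0314]
orientation: [-90.0, -0.2, 76.4]
force: [-1.1, -0.0, 7.9]
opening: 0.0289
```

>>> step_arm([
  [[-1,0,0,2,0,0,0],[-1,0,0,3,0,0,0],[-1,0,0,3,0,0,0],[-1,1,0.2,0,0,0,0],[-1,2,0.36,0,0,0,0],[-1,2.5,0.45,0,0,0,0],[-1,3,0.54,0,0,0,0],[-1,2.5,0.45,0,0,0,0],[-1,2,0.36,0,0,0,0],[-1,1.4,0.25,0,0,0,0],[-1,0,0,0,0,0,0],[-1,0,0,0,0,0,0]],
])

```text
clock: 41.1
tool_pos: [0.5781, 0.1412, 0.1103]
orientation: [-89.9, -0.1, 76.4]
force: [0.1, -0.2, -0.3]
opening: 0.0285
```

>>> step_arm([
  [[-1,0,0,-2.5,0,0,0],[-1,0,0,-2.5,0,0,0],[-1,0,0,-1.5,0,0,0],[-1,0,0,-0.6,0,0,0],[-1,0,0,-0.2,0,0,0],[-1,0,0,0,0,0,0]],
])

```text
clock: 41.85
tool_pos: [0.5792, 0.1417, 0.0384]
orientation: [-90.0, -0.2, 76.4]
force: [-0.5, -0.7, -0.2]
opening: 0.0294
```

>>> step_arm([
  [[-1,0,0,-0.1,0,0,0],[0.4,0,0,0,0,0,0],[0.4,0,0,0,0,0,0],[0.4,0,0,0,0,0,0],[0.4,0,0,4,0,0,0],[0.4,0,0,3,0,0,0],[0.4,-2.18,-5.36,1.3,0,0,6.86],[0.4,-2.18,-5.36,1.3,0,0,6.86],[0.4,-2.18,-5.36,1.3,0,0,6.86],[0.4,-2.18,-5.36,1.3,0,0,6.86],[0.4,-2.18,-5.36,1.3,0,0,6.86],[0.4,-2.18,-5.36,1.3,0,0,6.86]],
])

```text
clock: 43.35
tool_pos: [0.4471, -0.1816, 0.1855]
orientation: [-90.0, -0.1, 117.8]
force: [0.7, -0.7, 0.4]
opening: 0.0612
```

>>> step_arm([
  [[0.4,-2.18,-5.36,1.3,0,0,6.86],[0.4,-2.18,-5.36,1.3,0,0,6.86],[0.4,-2.18,-5.36,1.3,0,0,6.86],[0.4,0,0,0,0,0,0],[0.4,0,0,0,0,0,0]],
])

```text
clock: 43.98
tool_pos: [0.3822, -0.341, 0.2235]
orientation: [-90.0, -0.1, 138.0]
force: [0.5, 0.5, -1.0]
opening: 0.0611
```

Run:
```python
from h import *
np.set_printoptions(precision=4,suppress=True)
o=ctrl.get_obs();print(o["clock"],o["tool_pos"],o["orientation"],o["opening"])
c=cam("wrist");im=ctrl.snapshot("wrist");T=ctrl.snapshot("top");S=ctrl.snapshot("side")
np.savez("w5.npz",K=c[0],R=c[1],t=c[2]);cv2.imwrite("pics/w5r.png",im);cv2.imwrite("pics/T5.png",T)
cv=np.zeros((600,800,3),np.uint8)
a=up(im,170,40,240,200,2);cv[:400,:480]=a
a=up(S,195,215,95,125,3.3)[:412,:314];cv[:a.shape[0],484:484+a.shape[1]]=a
a=up(T,170,160,105,50,3);cv[402:552,:315]=a
cv2.imwrite("pics/w5.png",np.clip(cv*1.4,0,255).astype(np.uint8))
ct=cam("top");cs=cam("side");a,n=blob(T,(398.3,262.6),16);b,m=blob(S,(334,145),16);print(a,n,b,m,tri([ray(ct,a),ray(cs,b)]))
```

```text
43.975 [ 0.3822 -0.341   0.2235] [-89.9987  -0.1418 137.967 ] 0.06108445922247612
[392.7606 261.3686] 681 [339.8197 149.2049] 244 [ 0.3777 -0.323   0.0242]
```

View pics/w5.png

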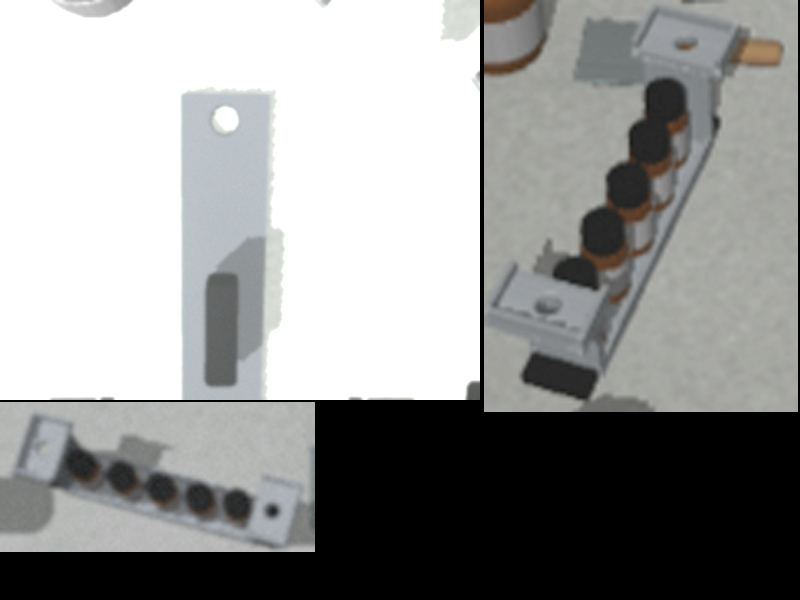

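Run:
```python
from h import *
d=np.load("w5.npz");c=(d["K"],d["R"],d["t"])
H=atz(c,(280.75,204.5),.042);h=atz(c,(282.5,100),.006);print(H,h,np.linalg.norm((H-h)[:2]),np.degrees(np.arctan2(*(H-h)[1::-1])))
for y in (101,120,170,185):  # plate edges in crop coords
    pass
a=atz(c,(170+182/2,40+100/2),.006);b=atz(c,(170+182.5/2,40+390/2),.006);print(np.degrees(np.arctan2(*(b-a)[1::-1])))
im=cv2.imread("pics/w5r.png").astype(int).max(2)
```

```text
[ 0.37154995 -0.32318859  0.042     ] [ 0.45307372 -0.39902341  0.006     ] 0.11134201563285644 137.0704985493055
137.00254874470465
```

Run:
```python
from h import *
np.set_printoptions(precision=4,suppress=True)
d=np.load("w5.npz");c=(d["K"],d["R"],d["t"]);im=cv2.imread("pics/w5r.png");g=im.max(2)
print(-c[1].T@c[2], c[1][2], proj(c,(.3822,-.341,.042)))
print("col281",g[80:236:1,281])
r=g[160:234,250:312]
m=np.uint8(r<75);n,l,st,ce=cv2.connectedComponentsWithStats(m);print(st,ce+[250,160])
q=g[88:115,268:298];m=np.uint8(q>185);n,l,st,ce=cv2.connectedComponentsWithStats(m);print(st,ce+[268,88])
print("row150",g[150,255:312])
```

```text
[ 0.4337 -0.386   0.3812] [-0.1916  0.1728 -0.9661] [286.3335 186.7747]
col281 [220 218 217 210 179 160 151 148 145 143 144 142 142 170 207 217 218 217
 217 218 218 218 212 188 170 158 146 133 137 144 143 143 145 143 143 144
 143 143 143 143 144 142 140 143 142 142 143 142 142 142 142 142 142 141
 141 141 142 141 141 142 141 140 142 142 142 142 141 141 141 140 141 141
 141 141 141 141 140 141 143 142 141 140 141 140 140 140 140 140 137 131
 120 112 109 108 108 105  89  74  70  69  70  67  71  70  74  73  74  73
  73  73  73  74  73  72  73  72  73  72  73  71  71  72  72  73  72  72
  72  71  73  74  71  72  72  73  72  71  74  72  73  71  71  73  72  71
  71  71  72  71  70  70  69  71  82 111 130 137]
[[   0    0   62   74 3865]
 [  24   17   14   55  723]] [[280.4895 195.0135]
 [280.556  204.4467]]
[[  0   0  30  27 715]
 [ 10   6  11  11  95]] [[282.4154 101.2909]
 [283.1368  98.8105]]
row150 [218 219 218 215 201 173 149 143 144 144 143 142 142 143 142 141 143 142
 142 141 142 142 142 140 141 141 141 142 141 141 142 141 142 140 140 142
 141 141 141 142 140 142 141 142 142 141 142 144 146 153 165 186 204 210
 213 216 216]
```

Run:
```python
from h import *
np.set_printoptions(precision=4,suppress=True)
d=np.load("w5.npz");c=(d["K"],d["R"],d["t"])
far=atz(c,(280.5,231.7),.042);near=atz(c,(280.5,176.3),.006);hole=atz(c,(282.8,98.7),.006);end=atz(c,(282,84.3),.006)
u=np.array([np.cos(np.radians(137)),np.sin(np.radians(137)),0])
print(far,near,hole,end);print([ (x-hole)@u for x in (far,near,end)])
for C in (far-.03*u,near+.03*u,hole+.116*u): print(C)
l=[atz(c,(259.8,150),.006),atz(c,(305.5,150),.006)];print(np.linalg.norm(l[0]-l[1]),(l[0]+l[1])/2)
```

```text
[ 0.3483 -0.3018  0.042 ] [ 0.3908 -0.3395  0.006 ] [ 0.4539 -0.4002  0.006 ] [ 0.4657 -0.4097  0.006 ]
[np.float64(0.14432719174792105), np.float64(0.08750680466441707), np.float64(-0.015079536410082008)]
[ 0.3703 -0.3222  0.042 ]
[ 0.3689 -0.3191  0.006 ]
[ 0.369  -0.3211  0.006 ]
0.0531231495230308 [ 0.412  -0.3621  0.006 ]
```

>>> step_arm([
  [[0.4,-1.3,2,-4,0,0,-0.97],[0.4,0,0,-5,0,0,0],[0.4,0,0,-5,0,0,0],[0.4,0,0,-4,0,0,0],[0.4,0,0,-2,0,0,0],[0.4,0,0,0,0,0,0],[0.4,0,0,0,0,0,0]],
])

```text
clock: 45.0
tool_pos: [0.3706, -0.3207, 0.0245]
orientation: [-90.0, -0.1, 137.2]
force: [-0.0, -0.1, 0.0]
opening: 0.0619
```

>>> step_arm([
  [[0.4,-0.1,0,-1.0,0,0,0],[0.4,0,0,-0.4,0,0,0],[0.4,0,0,0,0,0,0],[-1,0,0,0,0,0,0],[-1,0,0,0,0,0,0],[-1,0,0,0,0,0,0],[-1,0,0,0,0,0,0],[-1,0,0,0,0,0,0],[-1,0,0,0,0,0,0],[-1,0,0,0,0,0,0]],
])

```text
clock: 46.25
tool_pos: [0.3686, -0.321, 0.0098]
orientation: [-90.0, -0.1, 137.1]
force: [-0.4, 0.2, 1.0]
opening: 0.0179
```

>>> step_arm([
  [[-1,0,0,2,0,0,0],[-1,0,0,4,0,0,0],[-1,0,0,5,0,0,0],[-1,0,0,4,0,0,0],[-1,0.7,1.6,0,0,0,-2],[-1,1.5,3.4,0,0,0,-4.1],[-1,1.5,3.4,0,0,0,-4.1],[-1,1.5,3.4,0,0,0,-4.1],[-1,1.5,3.4,0,0,0,-4.1],[-1,1.5,3.4,0,0,0,-4.1],[-1,1.5,3.4,0,0,0,-4.1],[-1,1.5,3.4,0,0,0,-4.1]],
])

```text
clock: 47.75
tool_pos: [0.4805, -0.0657, 0.1594]
orientation: [-90.0, -0.1, 106.3]
force: [0.5, -0.6, -0.8]
opening: 0.018
```

>>> step_arm([
  [[-1,1.5,3.4,0,0,0,-4.1],[-1,1.5,3.4,0,0,0,-4.1],[-1,1.5,3.4,0,0,0,-4.1],[-1,1.5,3.4,0,0,0,-4.1],[-1,1.5,3.4,0,0,0,-4.1],[-1,1.5,3.4,0,0,0,-4.1],[-1,1.5,3.4,0,0,0,-4.1],[-1,0.4,1,0,0,0,-1.5],[-1,0,0,0,0,0,0],[-1,0,0,0,0,0,0]],
])

```text
clock: 49.0
tool_pos: [0.589, 0.1801, 0.1595]
orientation: [-89.9, -0.1, 76.2]
force: [-1.4, 0.3, -1.0]
opening: 0.0178
```

>>> step_arm([
  [[-1,0,0,-2.5,0,0,0],[-1,0,0,-1.7,0,0,0],[-1,0,0,0,0,0,0],[-1,0,0,0,0,0,0]],
])

```text
clock: 49.5
tool_pos: [0.59, 0.1809, 0.1184]
orientation: [-90.0, -0.1, 76.2]
force: [1.1, 0.7, -1.0]
opening: 0.0181
```

Run:
```python
from h import *
o=ctrl.get_obs();print(o["clock"],o["tool_pos"],o["orientation"])
c=cam("wrist");im=ctrl.snapshot("wrist");T=ctrl.snapshot("top");S=ctrl.snapshot("side")
np.savez("w6.npz",K=c[0],R=c[1],t=c[2]);cv2.imwrite("pics/w6r.png",im);cv2.imwrite("pics/T6.png",T);cv2.imwrite("pics/S6.png",S)
t=o["tool_pos"];h=np.array([np.cos(np.radians(76.2)),np.sin(np.radians(76.2)),0]);e=t-.116*h
p=proj(c,(e[0],e[1],t[2]-.004));q=proj(cam("side"),(t+.116*h)*[1,1,0]+[0,0,t[2]-.004]);print(p,q)
cv=np.zeros((600,800,3),np.uint8)
x,y=max(int(p[0])-50,0),max(int(p[1])-40,0);print(x,y);a=up(im,x,y,100,120,5);cv[:600,:500]=a[:600]
x,y=int(q[0])-30,int(q[1])-40;print(x,y);a=up(S,x,y,60,80,5)[:,:300];cv[:400,500:800]=a
cv2.imwrite("pics/w6.png",np.clip(cv*1.0,0,255).astype(np.uint8))
```

```text
49.5 [0.59001843 0.18092885 0.11839141] [-90.02683561  -0.12850823  76.23832835]
[285.53379824  10.7479895 ] [213.15136214 298.02213496]
235 0
183 258
```

View pics/w6.png

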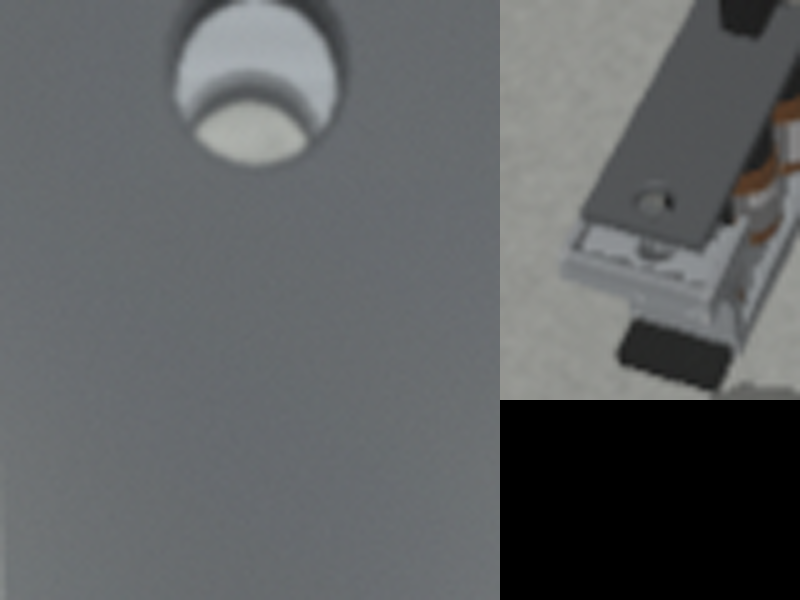

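Run:
```python
from h import *
np.set_printoptions(precision=4,suppress=True)
d=np.load("w6.npz");c=(d["K"],d["R"],d["t"])
h=np.array([np.cos(np.radians(76.2)),np.sin(np.radians(76.2)),0]);n=np.array([-h[1],h[0],0]);t=np.array([.59,.1809,0])
L=atz(c,(285.2,14.6),.084)+.0075*h; C=atz(c,(286.4,33),.1146)-.0075*h
cs=cam("side");C2=atz(cs,(214,298),.1146);L2=atz(cs,(214.75,307.3),.084)
ct=cam("top");L2b=atz(ct,(184.3,176.7),.084);L1b=atz(ct,(260.7,196.3),.084);L1c=atz(cs,(256.25,228),.084)
for k,v in dict(L=L,C=C,C2=C2,L2=L2,L2b=L2b,L1b=L1b,L1c=L1c).items(): print(k,v,(v-t)@h,(v-t)@n)
```

```text
L [0.5626 0.0685 0.084 ] -0.11567193781058739 -0.00022238216081001466
C [0.5623 0.0699 0.1146] -0.11435024505360085 0.0004025309715536813
C2 [0.616  0.2935 0.1146] 0.11560565323460323 0.001592890421089459
L2 [0.6172 0.2929 0.084 ] 0.11522097327039789 0.0003432268111107865
L2b [0.615  0.2931 0.084 ] 0.11491396772833835 0.002525729991689555
L1b [0.5616 0.0674 0.084 ] -0.11701916655724529 0.0005201923783755463
L1c [0.5603 0.0688 0.084 ] -0.11590365612682328 0.0020964809370833735
```

>>> step_arm([
  [[-1,0.07,-0.1,-0.7,0,0,0],[-1,0,0,-0.8,0,0,0],[-1,0,0,-0.4,0,0,0],[-1,0,0,-0.3,0,0,0],[-1,0,0,-0.2,0,0,0],[-1,0,0,0,0,0,0]],
])

```text
clock: 50.4
tool_pos: [0.5904, 0.1801, 0.0939]
orientation: [-90.0, -0.1, 76.2]
force: [-0.4, -0.2, -1.4]
opening: 0.0183
```

>>> step_arm([
  [[-1,0,0,-0.1,0,0,0],[-1,0,0,0,0,0,0]],
])

```text
clock: 50.65
tool_pos: [0.5905, 0.1802, 0.0938]
orientation: [-90.0, -0.1, 76.2]
force: [-3.3, -0.7, 5.3]
opening: 0.0174
```

>>> step_arm([
  [[-0.1,0,0,0,0,0,0],[0.2,0,0,0,0,0,0],[0.2,0,0,0,0,0,0],[0.2,0,0,4,0,0,0],[0.2,0,0,6,0,0,0],[0.2,-3.5,4.8,0,0,0,0],[0.2,-3.5,4.8,0,0,0,0],[0.2,-3.5,4.8,0,0,0,0],[0.2,-3.5,4.8,0,0,0,0],[0.2,-3.4,4.7,0,0,0,0],[0.2,0,0,0,0,0,0],[0.2,0,0,0,0,0,0]],
])

```text
clock: 52.15
tool_pos: [0.4161, 0.4191, 0.1926]
orientation: [-90.0, -0.1, 76.3]
force: [1.3, -0.1, 0.1]
opening: 0.0525
```

Run:
```python
from h import *
np.set_printoptions(precision=4,suppress=True)
o=ctrl.get_obs();print(o["clock"],o["tool_pos"],o["orientation"],o["opening"])
c=cam("wrist");im=ctrl.snapshot("wrist");S=ctrl.snapshot("side");cv2.imwrite("pics/w7r.png",im);cv2.imwrite("pics/S7.png",S);cv2.imwrite("pics/T7.png",ctrl.snapshot("top"))
np.savez("w7.npz",K=c[0],R=c[1],t=c[2])
g=im.max(2)
for X in((.4165,.4192,.095),(.3875,.356,.095)):
    p=proj(c,X);u,v=map(int,p);y0=max(v-35,0);r=g[y0:v+35,u-35:u+35]
    n,l,st,ce=cv2.connectedComponentsWithStats(np.uint8(r<70));print(p,st[1:][st[1:,4]>30].tolist(),(u-35,y0))
    for s in(st[1:][st[1:,4]>30]): q=(u-35+s[0]+(s[2]-1)/2,y0+s[1]+s[3]-1-s[2]/2); print(q,atz(c,q,.095))
```

```text
52.15 [0.4161 0.4191 0.1926] [-89.9839  -0.0867  76.2892] 0.052471785847237044
[284.772 206.428] [] (249, 171)
[301.8866 121.1254] [] (266, 86)
```

Run:
```python
from h import *
np.set_printoptions(precision=4,suppress=True)
d=np.load("w7.npz");c=(d["K"],d["R"],d["t"]);g=cv2.imread("pics/w7r.png").max(2)
for u,v in((285,206),(302,121)):
    print(g[v-40:min(v+40,235):5,u-30:u+31:5])
    r=g[max(v-40,0):v+29,u-35:u+35];n,l,st,ce=cv2.connectedComponentsWithStats(np.uint8(r<100))
    for s in st[1:]:
        if s[4]>60: s=s+[u-35,v-40,0,0,0];q=(s[0]+(s[2]-1)/2,s[1]+s[3]-1-s[2]/2);print(s,q,atz(c,q,.095))
```

```text
[[164 206 208 154 153 153 154 207 207 207 208 209 208]
 [165 208 207 153 153 153 152 207 207 208 208 208 209]
 [170 207 205 171 152 153 152 198 207 207 208 207 208]
 [169 206 207 202 152 152 153 171 207 209 209 209 209]
 [184 208 207 208 152 127 130 130 167 208 207 207 208]
 [201 208 209 205 127 107  80 104 170 207 208 208 210]
 [207 208 207 199 161  78  78  78 150 202 209 210 209]
 [207 206 206 206 149  80  81  81 125 206 207 208 208]
 [207 207 207 207 132  81  81  82 113 209 208 208 210]
 [207 206 208 207 164  81  80  83 140 208 208 208 212]
 [207 207 208 208 206 130  81 107 207 209 209 209 217]
 [208 207 207 207 208 208 208 208 206 207 208 209 213]
 [219 221 218 216 216 209 206 206 208 208 208 209 214]
 [220 221 219 222 219 220 216 216 221 212 210 214 219]]
[276 190  19  28 430] (np.float64(285.0), np.float64(207.5)) [0.4165 0.4201 0.095 ]
[[165 174 158 159 165 160 165 162 163 158 167 168 218]
 [180 209 164 152 154 154 165 166 163 160 158 165 218]
 [201 208 193 154 153 152 160 208 208 204 191 169 218]
 [207 208 206 154 153 152 153 208 208 208 208 209 209]
 [207 208 208 153 153 152 152 208 208 208 208 209 208]
 [208 207 208 155 153 153 153 192 207 208 208 209 208]
 [207 207 208 185 137 130 106 139 195 209 208 210 209]
 [207 208 207 156 120  78  76  76 149 210 209 207 208]
 [207 207 207 167  78  77  77  78  85 208 210 209 209]
 [207 205 206 172  89  78  77  78  92 207 207 208 209]
 [208 207 208 202 174  79  79  81 185 208 208 208 213]
 [208 206 207 208 203 177 175 197 208 208 209 208 220]
 [209 207 207 207 206 206 206 208 207 209 209 208 217]
 [208 207 208 207 206 207 206 209 208 208 208 210 219]
 [172 156 199 206 207 206 207 208 209 209 209 211 219]
 [154 153 152 206 208 208 209 207 209 208 209 215 218]]
[292 112  21  22 372] (np.float64(302.0), np.float64(122.5)) [0.3876 0.357  0.095 ]
```

>>> step_arm([
  [[0.2,0.03,0.07,-4,0,0,0],[0.2,0,0,-5,0,0,0],[0.2,0,0,-3.5,0,0,0],[0.2,0,0,-0.5,0,0,0],[0.2,0,0,0,0,0,0],[-1,0,0,0,0,0,0],[-1,0,0,0,0,0,0],[-1,0,0,0,0,0,0],[-1,0,0,0,0,0,0],[-1,0,0,0,0,0,0],[-1,0,0,0,0,0,0]],
])

```text
clock: 53.68
tool_pos: [0.4166, 0.4199, 0.063]
orientation: [-90.0, -0.1, 76.2]
force: [-2.1, -0.5, 4.0]
opening: 0.0173
```

>>> step_arm([
  [[-1,0,0,2,0,0,0],[-1,0,0,4,0,0,0],[-1,0,0,4,0,0,0],[-1,1.5,-0.95,0,0,0,0],[-1,2.8,-1.75,0,0,0,0],[-1,3.2,-2,0,0,0,0],[-1,3.3,-2.1,0,0,0,0],[-1,3.2,-2,0,0,0,0],[-1,2.8,-1.75,0,0,0,0],[-1,2.2,-1.38,0,0,0,0],[-1,1.07,-0.7,0,0,0,0],[-1,0,0,0,0,0,0]],
])

```text
clock: 55.18
tool_pos: [0.6174, 0.2927, 0.1616]
orientation: [-89.9, -0.1, 76.2]
force: [-0.0, 0.1, -0.9]
opening: 0.0171
```

Run:
```python
from h import *
np.set_printoptions(precision=4,suppress=True)
o=ctrl.get_obs();print(o["clock"],o["tool_pos"],o["orientation"],o["opening"])
for n,f in(("side","pics/S7.png"),("top","pics/T7.png")):
    g=cv2.imread(f).max(2);c=cam(n)
    for X in((.6173,.2936,.09),(.5620,.0683,.09)):
        p=proj(c,X);u,v=map(int,np.round(p));print(n,p);print(g[v-6:v+7,u-7:u+8])
```

```text
55.175 [0.6174 0.2927 0.1616] [-89.9285  -0.0547  76.1521] 0.01711997631095561
side [214.3677 305.7396]
[[ 91  92  91  92  92  91  91  91  91  91  91  91  92  91  91]
 [ 92  91  91  92  92  91  94  99  96  85  91  92  91  91  91]
 [ 92  91  91  91  91  93  94  99  94  86  92  92  91  91  92]
 [ 92  91  92  92  91  87  85  93  98  94  85  86  90  92  91]
 [ 92  92  91  89  83  82 101 118 124 122 104  84  88  91  91]
 [ 92  92  91  84  73  94 124 135 136 133 124 113  86  91  90]
 [ 91  92  91  83  73  94 108 111 115 113 114 104  89  91  92]
 [ 91  91  92  88  80  84  86  86  89  91  89  83  91  91  91]
 [ 92  92  91  90  88  87  87  83  86  83  87  89  91  92  91]
 [ 88  89  90  92  91  91  90  87  89  88  91  91  91  91  91]
 [ 81  83  86  86  88  91  91  91  91  92  90  92  91  91  91]
 [124 121 109 102  78  74  78  88  90  90  91  92  91  91  92]
 [141 142 138 135 124 116  97  82  79  77  87  88  90  91  92]]
side [255.459  225.9029]
[[ 91  90  90  94 105 107 107 111 125 129 131 134 135 139 140]
 [ 91  91  91  91  91  91  90  94 104 108 107 106 114 129 131]
 [ 91  91  91  91  91  91
[... 1461 characters left out ...]
5  64  67  65  65  66  66  68  67  68  67  67  67]]
top [260.277  195.7263]
[[66 68 67 66 69 67 72 66 67 67 65 66 67 68 76]
 [66 66 66 67 65 67 66 68 69 65 68 71 65 66 82]
 [67 69 66 68 68 66 64 62 63 68 67 69 67 72 85]
 [68 67 66 67 66 60 56 51 53 59 67 63 67 77 87]
 [67 66 68 69 65 54 46 39 39 50 61 65 68 77 91]
 [67 66 66 70 61 51 41 34 28 41 56 65 68 82 93]
 [68 67 67 67 64 51 38 26 25 39 54 63 72 87 94]
 [67 68 67 67 64 56 44 32 34 46 59 64 78 94 92]
 [68 65 68 68 66 65 57 53 54 58 64 71 85 93 89]
 [68 67 69 67 65 65 64 65 64 64 67 72 88 95 89]
 [65 67 69 65 67 70 68 66 67 67 67 72 90 94 83]
 [65 66 67 65 65 67 65 69 68 66 68 76 92 94 80]
 [71 66 69 69 67 65 68 65 66 64 66 81 92 84 79]]
```

>>> step_arm([
  [[-1,0,0.08,-1,0,0,0],[-1,0,0,0,0,0,0],[-1,0,0,-1,0,0,0],[-1,0,0,-1,0,0,0],[-1,0,0,0,0,0,0]],
])

```text
clock: 55.8
tool_pos: [0.6166, 0.294, 0.1314]
orientation: [-89.9, -0.0, 76.2]
force: [0.7, 0.1, -0.9]
opening: 0.0172
```

>>> step_arm([
  [[-1,0.05,-0.02,-1,0,0,0],[-1,0,0,-1,0,0,0],[-1,0,0,-0.7,0,0,0],[-1,0,0,-0.4,0,0,0],[-1,0,0,-0.2,0,0,0],[-1,0,0,0,0,0,0]],
])

```text
clock: 56.55
tool_pos: [0.6179, 0.2941, 0.0998]
orientation: [-90.0, -0.1, 76.2]
force: [-0.0, -0.3, -0.1]
opening: 0.0174
```

>>> step_arm([
  [[-1,0,0,-0.2,0,0,0],[-1,0,0,-0.1,0,0,0],[-1,0,0,0,0,0,0]],
])

```text
clock: 56.92
tool_pos: [0.6181, 0.2943, 0.0981]
orientation: [-90.0, -0.2, 76.3]
force: [-2.4, 0.5, 5.9]
opening: 0.0174
```

>>> step_arm([
  [[0.2,0,0,0,0,0,0],[0.2,0,0,0,0,0,0],[0.2,0,0,0,0,0,0],[0.2,0,0,0,0,0,0],[0.2,0,0,3,0,0,0],[0.2,0,0,4,0,0,0],[0.2,-4.6,1.25,0,0,0,0],[0.2,-4.6,1.25,0,0,0,0],[0.2,-4.6,1.25,0,0,0,0],[0.2,-4.6,1.25,0,0,0,0],[0.2,-4.6,1.25,0,0,0,0],[0.2,0,0,0,0,0,0]],
])

```text
clock: 58.42
tool_pos: [0.3855, 0.3572, 0.1673]
orientation: [-90.0, -0.2, 76.4]
force: [0.8, -0.3, 1.6]
opening: 0.053
```

>>> step_arm([
  [[0.2,0,0,-4,0,0,0],[0.2,0,0,0,0,0,0],[0.2,0,0,0,0,0,0]],
])

```text
clock: 58.8
tool_pos: [0.3887, 0.3567, 0.1276]
orientation: [-90.0, -0.1, 76.2]
force: [0.0, 0.1, 0.7]
opening: 0.0525
```

Down to 0.063 and grip.

>>> step_arm([
  [[0.2,-0.1,0,-4,0,0,0],[0.2,0,0,-2,0,0,0],[0.2,0,0,-0.45,0,0,0],[0.2,0,0,0,0,0,0],[-1,0,0,0,0,0,0],[-1,0,0,0,0,0,0],[-1,0,0,0,0,0,0],[-1,0,0,0,0,0,0],[-1,0,0,0,0,0,0],[-1,0,0,0,0,0,0]],
])

```text
clock: 60.05
tool_pos: [0.3868, 0.3566, 0.0624]
orientation: [-90.0, -0.1, 76.2]
force: [-0.5, 0.3, 3.1]
opening: 0.0178
```

>>> step_arm([
  [[-1,0,0,4,0,0,0],[-1,0,0,6,0,0,0],[-1,1,-1.64,0,0,0,0],[-1,2,-3.27,0,0,0,0],[-1,2,-3.27,0,0,0,0],[-1,2,-3.27,0,0,0,0],[-1,2,-3.27,0,0,0,0],[-1,2,-3.27,0,0,0,0],[-1,2,-3.27,0,0,0,0],[-1,2,-3.27,0,0,0,0],[-1,1.5,-2.6,0,0,0,0],[-1,1,-1.65,0,0,0,0]],
])

```text
clock: 61.55
tool_pos: [0.5618, 0.0672, 0.1614]
orientation: [-89.9, -0.1, 76.2]
force: [-0.3, 0.7, -1.1]
opening: 0.0167
```

>>> step_arm([
  [[-1,0,0,-1,0,0,0],[-1,0,0,0,0,0,0],[-1,0,0,0,0,0,0]],
])

```text
clock: 61.92
tool_pos: [0.5614, 0.0694, 0.1521]
orientation: [-90.0, -0.1, 76.3]
force: [0.1, -0.0, -0.5]
opening: 0.017
```

>>> step_arm([
  [[-1,0.05,-0.1,0,0,0,0],[-1,0,0,-1,0,0,0],[-1,0,0,-1,0,0,0],[-1,0,0,0,0,0,0]],
])

```text
clock: 62.42
tool_pos: [0.5615, 0.0675, 0.1309]
orientation: [-89.9, -0.0, 76.2]
force: [1.3, -0.6, -0.6]
opening: 0.0178
```

>>> step_arm([
  [[-1,0,0.05,-1,0,0,0],[-1,0,0,-1,0,0,0],[-1,0,0,-0.7,0,0,0],[-1,0,0,-0.4,0,0,0],[-1,0,0,-0.2,0,0,0],[-1,0,0,0,0,0,0]],
])

```text
clock: 63.18
tool_pos: [0.5624, 0.0683, 0.0993]
orientation: [-90.0, -0.1, 76.2]
force: [-0.1, 0.7, -1.2]
opening: 0.0171
```

>>> step_arm([
  [[-1,0,0,-0.15,0,0,0],[-1,0,0,-0.1,0,0,0],[-1,0,0,0,0,0,0]],
])

```text
clock: 63.55
tool_pos: [0.5625, 0.0683, 0.0974]
orientation: [-90.0, -0.1, 76.3]
force: [-1.4, -0.6, 4.5]
opening: 0.0173
```

Contact at the expected home height (0.0974). Release, clear away, and check.

>>> step_arm([
  [[0.2,0,0,0,0,0,0],[0.2,0,0,0,0,0,0],[0.2,0,0,0,0,0,0],[0.2,0,0,0,0,0,0],[0.2,0,0,4,0,0,0],[0.2,0,0,6,0,0,0],[0.2,-3,-4,2,0,0,0],[0.2,-3,-4,2,0,0,0],[0.2,-3,-4,2,0,0,0],[0.2,-2,-4,0,0,0,0],[0.2,-2,-4,0,0,0,0],[0.2,0,0,0,0,0,0]],
])

```text
clock: 65.05
tool_pos: [0.4309, -0.1336, 0.2571]
orientation: [-90.0, -0.1, 76.1]
force: [0.7, 0.7, -0.2]
opening: 0.0525
```

Run:
```python
from h import *
np.set_printoptions(precision=4,suppress=True)
o=ctrl.get_obs();print(o["clock"],o["tool_pos"])
S=ctrl.snapshot("side");T=ctrl.snapshot("top");ct=cam("top");cs=cam("side")
for X in((.6173,.2936,.112),(.5620,.0683,.112),(.5905,.1802,.11)):
    a,n=blob(T,proj(ct,X),9);b,m=blob(S,proj(cs,X),14);print(n,m,tri([ray(ct,a),ray(cs,b)]))
cv=np.zeros((600,800,3),np.uint8)
a=up(S,185,185,108,140,4);cv[:560,:432]=a
a=up(T,165,150,118,75,3);cv[:225,440:794]=a
a=up(T,270,150,170,160,2);cv[230:550,440:780]=a
cv2.imwrite("pics/f.png",np.clip(cv*1.6,0,255).astype(np.uint8))
```

```text
65.05 [ 0.4309 -0.1336  0.2571]
37 152 [0.6175 0.2934 0.1143]
194 194 [0.5548 0.067  0.1229]
141 360 [0.5898 0.1804 0.1112]
```

View pics/f.png

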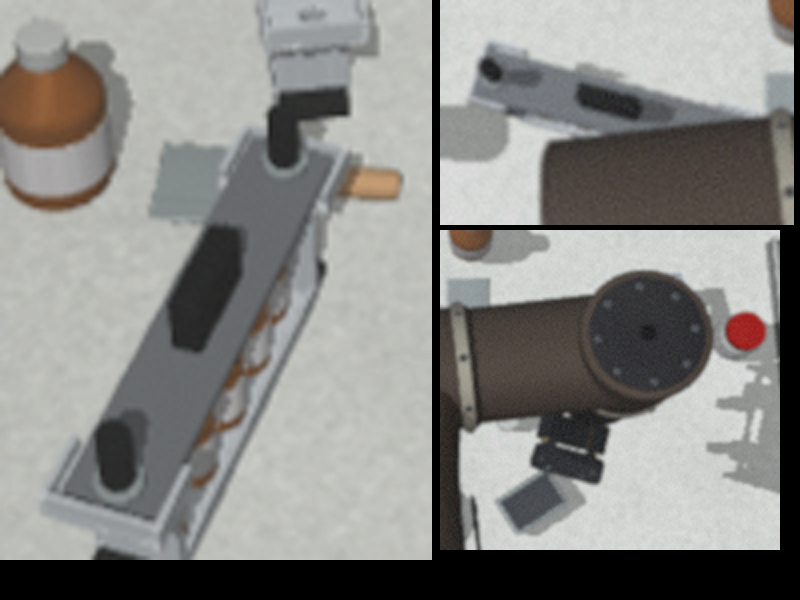

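```bash
python3 -c "
from plant import ctrl
print(ctrl.close_job(), ctrl.get_obs()['clock'])"
```

```text
the job is handed in; nothing more can be done
the job is handed in; nothing more can be done
```

The job is finished and handed in at about 65 s of the 184 s allowed. All four loose amber bottles stand upright beside the starter bottle. The cover lies flat on that carrier, and both pins are fully home.

- **Bottle 4:** it flipped upside down in the grip during a fast carry. I took it back out to the bench, turned it over in two tilted regrips and set it in the row again slowly.
- **Cover:** it had been knocked about 2.5 cm aside, so I measured it again before gripping it.

**Last checks:**
- All five bottles showed upright before the cover went on. After that, the final picture shows only their lower parts in line under it.
- Cover and ledge holes lined up to about 1 mm.
- Both pins met resistance (about 5 N) at the height expected for fully home, within 1 mm. The final side picture shows both collars on the cover.
- The final camera measurement of the pin at the starter's end came out wrong, because the arm hid it from the top camera. For that pin I rely on the contact reading and the side picture.
- The arm also blocked part of the last view, so I did not look again at the second carrier and its tub, or at the loose tub. I never touched either one.

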